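# Open a bayonet filter housing and take out the spent cartridge

## Robot

A 6-joint arm with a two-finger parallel gripper is mounted at the origin on the work surface. World frame = base frame: x ahead of the robot, y to its left, z up, the work surface at z = 0. Lengths are in m, angles in rad, forces in N, time in s.
With the tool pointing down it reaches from about 0.35 to 0.975 m from the base axis. Payload 17.4 kg.
Tool frame: the origin (TCP) lies midway between the tips of the shut fingers; the grasp point (between the pads) lies 19 mm behind it; x points along the fingers, z is the direction in which the jaws open and shut, and the axes are right-handed (so a half turn about x gives the same grasp; the last joint's range is limited). The gripper opens to 85 mm and grips with 20 to 120 N. Pads are 22 mm wide; open, the fingers measure 114 mm over their backs; the gripper's body (76 mm by 85 mm) begins 54 mm behind the grasp point. The pads swing forward as they close: fully open they stand 13 mm farther back than shut.
Start: joints at [1.076, 0.116, 1.442, -0, 1.584, -0.038], TCP at [0.298, 0.606, 0.231] pointing down, gripper open.
Joint ranges: [-2.83, 2.83], [-0.83, 2.19], [0.07, 2.5], [-1.14, 4.28], [0.01, 3], [-2.97, 2.97]. Speed limits (rad/s): [1.89, 1.89, 2.22, 3.14, 3.14, 3.14].

## Interface

Orientations are given as a rotation vector (axis times angle).
In Python, from rig import * gives the robot as it stands.
- The arm moves only by the shell command python3 -m pendant 'ROWS' [FORCE]. ROWS is a JSON object of lists of equal length, an entry for each row: "linear": the shift along the world's x, y, z in m, a list of three; "turn": the turn about the world's z in degrees; "claw": the finger opening in m, from 0 to 0.0854. A call has exactly 8 rows; each row shifts and turns the pose as measured when the row begins; what a row does not reach is not made up. A row lasts 1/12 s, in which the tool goes at most 41.7 mm and 7.16 degrees, less where a joint would pass 70% of its speed; a pose out of reach is approached as far as the arm can. A call is refused whole if a number of a shift passes 0.0417 or a number of a turn 7.16, either way. A call with a gripper value outside its range is refused whole. The fingers move at their own pace and stop on an object; FORCE is the grip in N (left out, the last holds). Time passes only in rows, so rows that do not move let the fingers close, or fill a call up. It gives the time, the measured TCP pose, the force and the opening at its end, in the units of the state.
- get_obs(): the state, without advancing time (a new reading comes with each control period).
- capture(name): name is "scene" or "top" or "wrist"; returns (picture, depth): 480x640x3 uint8, red, green, blue; 480x640 float32, m along the optical axis (not along the pixel's ray), 0 where there is no reading.
- camera_info(name): a dict with "intrinsics" (3x3 intrinsics, pixels), "R" (3x3) and "t" (3): a world point X has camera coordinates R X + t; the wrist camera has in their place "hand_eye" (4x4, takes a point from camera to tool coordinates, whose origin is the TCP and whose axes are the tool frame's). Camera axes: x right, y down, z forward; pixel columns grow to the right and rows downward; lengths in m; the calibration is good to about 2 mm. The wrist camera is an equidistant fisheye: a pixel r from the principal point sees the ray r / f radians off the axis. A picture is of the moment at which its call begins: read the wrist's pose just before it. camera_info takes no time and is no camera call.
- job_done(): hands the job in, once; it reports no verdict.
The state is a dict: "time_s": time; "joint_positions": joint angles; "joint_velocities": joint speeds; "tau": joint torques, N m; "tool_pos": TCP position; "eef_rot": TCP orientation; "wrist_force": force on the tool from outside, world axes, zero at the start; "ft_torque": the same for the moment, N m; "gripper_width": opening from 0.0 (shut) to 1.0 (fully open).
Only numpy, scipy, OpenCV 4.12 (cv2) and the standard library are available. Lean on these libraries where they do the work, as an engineer would, in place of code of your own. Each camera call takes 0.05 s, during which the arm holds its last target.

## Task

Take the spent filter out of the air monitor: press the cover of its sloping filter housing down against the spring, turn it a quarter turn anticlockwise and lift it off without wrenching it, and stand it the right way up in the flat steel tray without dropping it. Then lift the spent cartridge out of the housing and leave it in the black waste tub. Leave the spare cartridge and everything else on the table where it stands.

Things in the scene. Friction and masses are not known exactly. Their poses are not given: they have to be found in the camera images.
- housing: the filter housing, a square aluminium block 130 x 130 mm sloping on the front of a grey bench instrument (air monitor), whose rear body, 200 mm wide and 150 mm high, stands behind its high side. Origin: centre of the block's top face, 130 mm above the table. z: the housing's axis, square to that face, leaning 30 degrees from vertical to the front (to -y, more or less turned to the robot); y level; x up the slope
- claw_left (a point): top of the left (+y) of the two dark steel hold-down claws on the block, axes as the housing's. The claws reach from 43 to 59 mm from the axis and to 26 mm above the block. Each roofs an ear of the locked cover; a lip hangs 6 mm down from the roof on the anticlockwise side of the ear, a stop closes the clockwise side
- claw_right (a point): the same on the right (-y) claw. To free the cover: press it 7 to 10 mm along the axis (11 mm is the end; the spring under it gives about 6 N at rest, 11 N at 7 mm, 14 N at 11 mm) and, keeping it pressed, turn it anticlockwise seen from above it. From 70 degrees on the ears are clear of the claws; at 100 degrees they meet a stop; a quarter turn is right. Then it lifts off along the axis
- well_floor (a point): centre of the floor of the housing's well, 45 mm below the block's top face, axes as the housing's. The well is 54 mm wide; round its mouth a collar (66 mm outside, 56 mm inside) stands 23 mm above the block, inside the cover, and a sprung ring surrounds the collar
- cover_grip (a point): the grey plastic cover, about 160 g; this point is on its axis inside the bar on its top, 84 mm above its lower rim, a good height to grip. z: up along the axis. The straight bar is 18 mm thick (along x), 66 mm long (along y), 40 mm high, and stands on the cap's flat top. At the start the cover's axes are those of the housing
- cover_top (a point): centre of the cap's flat top, 60 mm above its lower rim, where the bar begins; the bar ends 40 mm higher. Axes as the cover's
- cover_foot (a point): centre of the cover's lower rim, axes as the cover's. The cap is 80 mm in diameter, open below, wall 5 mm, with two ears at the lower rim at +y and -y, in line with the bar (102 mm across, each 18 mm wide and 6 mm thick). Locked, the rim is 13.5 mm above the housing's top face
- cartridge_mid (a point): the spent white filter cartridge under the cover, about 100 g: body 48 mm in diameter, 60 mm long, above it a round head 32 mm in diameter, 40 mm long. This point is on its axis at half its length (50 mm below the head's top); z points to the head. It stands loose on the well's floor (about 3 mm play to each side), the head sticking out 32 mm above the collar
- tray_in (a point): flat steel tray fixed to the table, 200 x 170 mm outside (x, y), wall 5 mm, rim 18 mm high; this point is the centre of its inner floor, 5 mm above the table
- tub_in (a point): black open waste tub fixed to the table, 200 x 150 mm outside (x, y), 85 mm high, wall 5 mm; this point is the centre of its inner floor, 5 mm above the table
- spare_mid (a point): a spare cartridge of the same shape standing on the table, not to be touched; this point is on its axis at half its height (100 mm)
- gas_a: a cream gas cylinder standing on the table, 74 mm in diameter, 239 mm high, origin at its underside; leave alone
- gas_b: a second such gas cylinder; leave alone
- detector: black hand-held gas detector lying on the table, 70 x 135 x 36 mm, origin at its underside; leave alone
- water: a clear water bottle standing, 64 mm in diameter, 190 mm high; leave alone
- driver: a screwdriver 170 mm long lying on the table between the robot and the monitor; leave alone
- regulator: a small brass regulator, about 70 mm wide and 60 mm high, on the table; leave alone
Mind the look-alikes: they are no part of the job. Of the things shaped like the part that bears tub_in, the black one is meant.

How it is judged:
By the outcome, as a careful person would: the job done as asked, in the order asked, and still so for the second after the job is handed in, with the robot touching nothing.
It also fails if it takes over 61 s, if anything falls off the work surface, if the arm or the gripper's body presses on something with over 40 N, if the wrist force passes 120 N, or if a joint passes its speed limit or range.

## Working session

There is one attempt and no reset: what is moved stays moved. The work goes in short steps, Python scripts to look and compute and a shell command to move; the robot and the scene stay as the last step left them, time stands still between calls to the robot, and variables do not carry over. Pictures are saved under pics/ and viewed, and the job is handed in when it is done.

```bash
mkdir -p pics; ls
cat > h.py <<'E'
from rig import *
import numpy as np, cv2
from scipy.spatial.transform import Rotation as Ro
def world(name,d,info,px):
    K=np.array(info["intrinsics"]);R=np.array(info["R"]);t=np.array(info["t"])
    out=[]
    for u,v in px:
        p=d[int(v)-1:int(v)+2,int(u)-1:int(u)+2];p=p[p>0];z=np.median(p) if p.size else np.nan
        c=np.array([(u-K[0,2])/K[0,0]*z,(v-K[1,2])/K[1,1]*z,z]);out.append(R.T@(c-t))
    return np.array(out)
def cloud(d,info):
    K=np.array(info["intrinsics"]);R=np.array(info["R"]);t=np.array(info["t"])
    v,u=np.mgrid[:480,:640];c=np.stack([(u-K[0,2])/K[0,0]*d,(v-K[1,2])/K[1,1]*d,d],-1)
    return (c-t)@R
E
python3 - <<'E'
from h import *
o=get_obs();print(o)
for n in("scene","top"):
    i=camera_info(n);print(n,i)
    p,d=capture(n);np.savez("pics/%s0.npz"%n,p=p,d=d)
    cv2.imwrite("pics/%s0.png"%n,p[...,::-1])
print(camera_info("wrist"))
E
```

```text
pics
{'time_s': 0.0, 'joint_positions': array([ 1.07618536e+00,  1.16501602e-01,  1.44228070e+00, -5.08939852e-07,
        1.58399900e+00, -3.77929943e-02]), 'joint_velocities': array([ 0.00178493,  0.00027406, -0.00166813,  0.0003813 ,  0.00052468,
       -0.00020041]), 'tau': array([ 8.56954539e-04, -7.31977558e+01, -6.32494497e+01, -1.59106401e-05,
        6.25606699e-03, -2.87323428e-05]), 'tool_pos': array([0.29765036, 0.60561268, 0.23054206]), 'eef_rot': array([-0.86708944,  1.39239503,  0.86612186]), 'wrist_force': array([ 0.58181246, -0.31074055,  0.34342409]), 'ft_torque': array([-0.05870174, -0.0336559 ,  0.01712835]), 'gripper_width': 0.999134234420031}
scene {'intrinsics': array([[535.99031495,   0.        , 325.16200778],
       [  0.        , 535.99031495, 231.91237207],
       [  0.        ,   0.        ,   1.        ]]), 'R': array([[-0.84838874,  0.52933184, -0.00665997],
       [ 0.32755112,  0.51501745, -0.79212833],
       [-0.41586875, -0.67421423, -0.61031824]]), 't': array([ 0.37895527, -0.04371995,  1.90892838])}
top {'intrinsics': array([[502.19702156,   0.  
[... 151 characters left out ...]
, -0.99987633,  0.01416754],
       [-0.98753067, -0.00897001, -0.15717097],
       [ 0.15727862, -0.01291782, -0.98746978]]), 't': array([0.00826305, 0.4906828 , 1.31088963])}
{'intrinsics': array([[371.64829954,   0.        , 318.24475279],
       [  0.        , 371.64829954, 244.1733118 ],
       [  0.        ,   0.        ,   1.        ]]), 'hand_eye': array([[ 9.47315123e-04, -2.64803427e-01,  9.64301948e-01,
        -1.42685987e-01],
       [-3.89503214e-05, -9.64302390e-01, -2.64803510e-01,
         6.84287197e-02],
       [ 9.99999551e-01,  2.13292499e-04, -9.23812416e-04,
         5.69960802e-05],
       [ 0.00000000e+00,  0.00000000e+00,  0.00000000e+00,
         1.00000000e+00]])}
```

View pics/scene0.png

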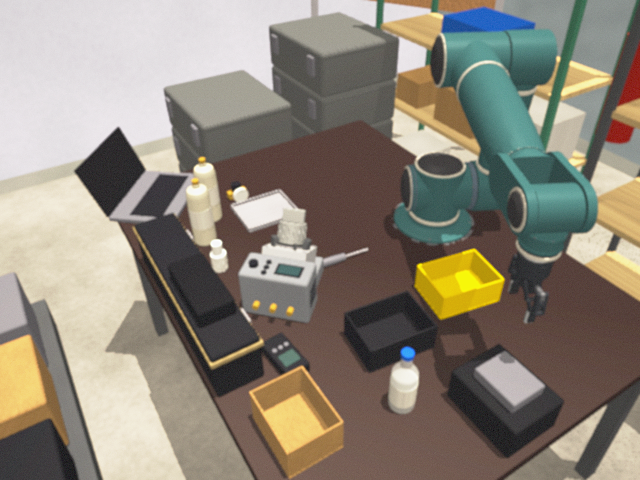

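View pics/top0.png

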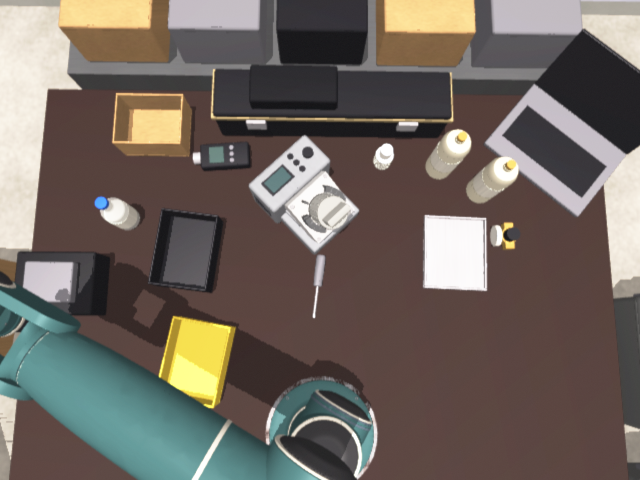

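Run:
```python
from h import *
for n in("scene","top"):
    z=np.load("pics/%s0.npz"%n);p=z['p']
    if n=="top": c=p[120:280,230:410]
    else: c=p[195:335,220:380]
    cv2.imwrite("pics/%s_crop.png"%n,cv2.resize(c[...,::-1],None,fx=4,fy=4,interpolation=cv2.INTER_CUBIC)[:600,:800])
o=get_obs();print(Ro.from_rotvec(o['eef_rot']).as_matrix().round(4))
z=np.load("pics/top0.npz");i=camera_info("top");W=cloud(z['d'],i)
for nm,(u,v) in dict(hous=(330,205),bar=(335,212),tray=(455,252),tub=(187,250),spare=(384,153),table=(400,330),gasa=(460,138),det=(230,155),drv=(318,275)).items():
    print(nm,z['d'][v,u],W[v,u].round(4))
```

```text
[[-5.000e-04 -8.975e-01  4.411e-01]
 [-1.000e-03  4.411e-01  8.975e-01]
 [-1.000e+00  0.000e+00 -1.100e-03]]
hous 1.1982509 [ 0.5611 -0.0148  0.2036]
bar 1.1721855 [ 0.5389 -0.0256  0.2266]
tray 1.3846537 [ 0.4794 -0.3674  0.0065]
tub 1.3788238 [0.479  0.37   0.0027]
spare 1.331086 [ 0.7295 -0.1616  0.0979]
table 1.3627784 [ 0.2662 -0.2138 -0.0073]
gasa 1.1919204 [ 0.7187 -0.3216  0.2392]
det 1.3942888 [0.7425 0.2568 0.0304]
drv 1.3551757 [0.4113 0.0101 0.0205]
```

Run:
```python
from h import *
z=np.load("pics/top0.npz");p=z['p']
c=np.hstack([p[195:305,140:230],p[195:305,410:500]])
cv2.imwrite("pics/trays_crop.png",cv2.resize(c[...,::-1],None,fx=4,fy=4,interpolation=cv2.INTER_CUBIC))
```

```text
(no output)
```

View pics/top_crop.png

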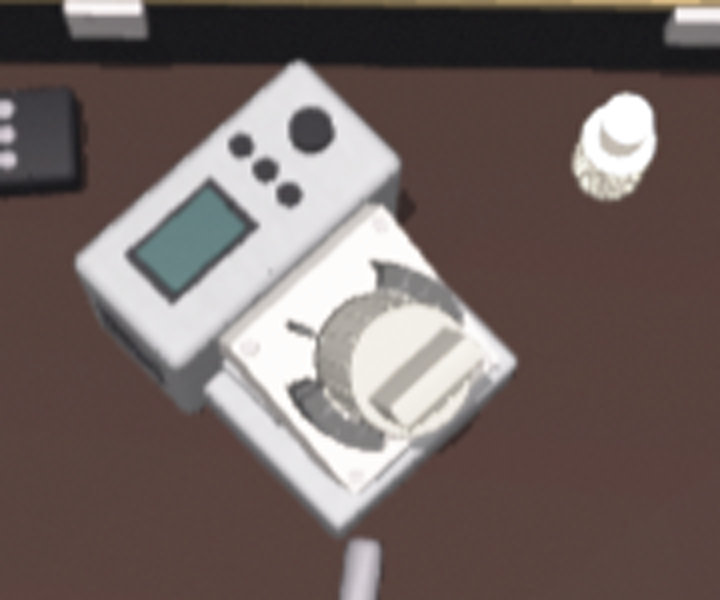

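View pics/scene_crop.png

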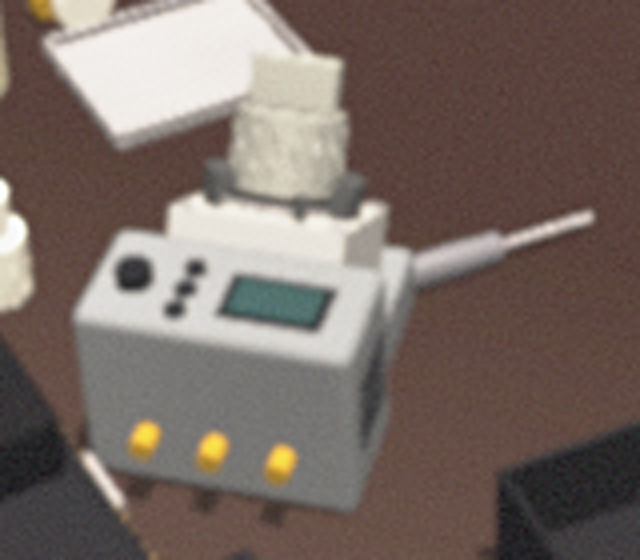

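View pics/trays_crop.png

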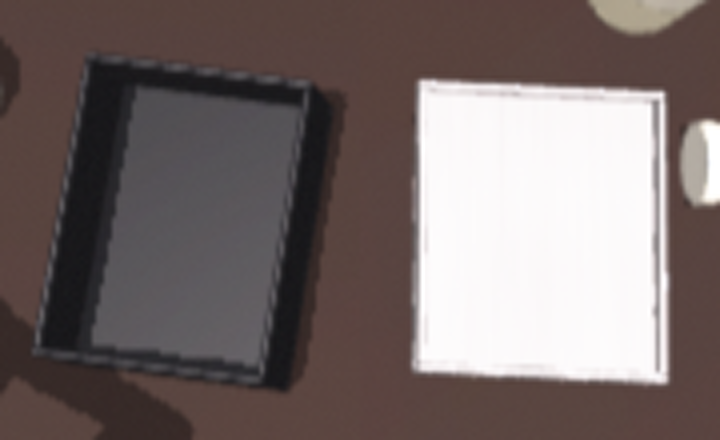

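```bash
cat > fit.py <<'E'
from h import *
from scipy.optimize import least_squares
P=[]
for n in("top","scene"):
    z=np.load("pics/%s0.npz"%n);i=camera_info(n);W=cloud(z['d'],i);m=(z['d']>0)
    Q=W[m];k=(abs(Q[:,0]-.56)<.16)&(abs(Q[:,1]+.01)<.16);T=Q[(abs(Q[:,0]-.45)<.2)&(abs(Q[:,1]+.1)<.3)&(abs(Q[:,2])<.03)]
    print(n,"table z",np.median(T[:,2]),T[:,2].std());P.append(Q[k])
A=P[0]
# direct plane fit by search over yaw
best=None
def hist(psi,A,tilt=30):
    s=np.sin(np.radians(tilt));a=np.array([np.cos(psi)*s,np.sin(psi)*s,np.cos(np.radians(tilt))])
    h=A@a;H,e=np.histogram(h,np.arange(0,.4,.001));return H,e
for A in P:
    A=A[A[:,2]>.06]
    r=[]
    for d in range(180,290,2):
        H,e=hist(np.radians(d),A);r.append((np.sort(H)[-6:].sum(),d,e[np.argsort(H)[-4:]].round(3)))
    r.sort(key=lambda x:-x[0]);print(*r[:4],sep="\n")
E
python3 fit.py
```

```text
top table z -6.499974392269663e-06 0.004577334445564664
scene table z 0.002012454521496609 0.005171944578358693
(np.int64(537), 252, array([0.013, 0.008, 0.007, 0.01 ]))
(np.int64(520), 254, array([0.018, 0.017, 0.019, 0.016]))
(np.int64(482), 250, array([0.003, 0.002, 0.   , 0.001]))
(np.int64(472), 256, array([0.029, 0.034, 0.026, 0.028]))
(np.int64(244), 256, array([0.033, 0.038, 0.   , 0.016]))
(np.int64(243), 270, array([0.065, 0.124, 0.116, 0.099]))
(np.int64(239), 276, array([0.104, 0.143, 0.122, 0.1  ]))
(np.int64(239), 288, array([0.203, 0.189, 0.188, 0.162]))
```

```bash
cat > fit2.py <<'E'
from h import *
z=np.load("pics/top0.npz");W=cloud(z['d'],camera_info("top"))
def poly(pts,er=1):
    m=np.zeros((480,640),np.uint8);cv2.fillPoly(m,[np.array([(230+x/4,120+y/4) for x,y in pts]).round().astype(np.int32)],1)
    return W[(m>0)&(z['d']>0)]
def plane(Q):
    for _ in range(3):
        c=Q.mean(0);n=np.linalg.svd(Q-c)[2][2];n*=np.sign(n[2]);r=(Q-c)@n;Q=Q[abs(r)<2.5*r.std()+1e-4]
    return c,n,r.std(),len(Q)
for nm,p in dict(block=[(375,215),(235,335),(265,370),(300,370),(330,310),(380,260),(400,240)],bartop=[(395,405),(410,420),(480,370),(465,350)],captop=[(360,370),(440,320),(420,310),(390,310),(360,340)],barside=[(375,400),(392,412),(460,345),(450,332)]).items():
    c,n,s,k=plane(poly(p));print(nm,c.round(4),n.round(3),"tilt",np.degrees(np.arccos(n[2])).round(1),"yaw",np.degrees(np.arctan2(n[1],n[0])).round(1),s,k)
E
python3 fit2.py
```

```text
block [0.5992 0.0367 0.1533] [-0.384 -0.371  0.846] tilt 32.3 yaw -135.9 0.002434922719723541 531
bartop [ 0.5315 -0.0367  0.2119] [0.745 0.666 0.028] tilt 88.4 yaw 41.8 0.0031845885679187085 139
captop [ 0.5645 -0.0104  0.2049] [-0.37  -0.399  0.839] tilt 33.0 yaw -132.8 0.001845714896603523 149
barside [ 0.5364 -0.0245  0.2251] [0.585 0.569 0.578] tilt 54.7 yaw 44.2 0.0014198196251655464 132
```

```bash
cat > fit3.py <<'E'
from h import *
from scipy.optimize import least_squares
def frame(psi,tilt):
    # psi: direction front (horizontal lean of axis)
    f=np.array([np.cos(psi),np.sin(psi),0]);s,c=np.sin(tilt),np.cos(tilt)
    a=f*s+np.array([0,0,c]);y=np.cross([0,0,1],-f);x=np.cross(y,a);return np.stack([x,y,a],1)
def box(q,c,h):
    d=abs(q-c)-h;return np.linalg.norm(np.maximum(d,0),axis=1)+np.minimum(d.max(1),0)
def cyl(q,r,z0,z1):
    d=np.stack([np.hypot(q[:,0],q[:,1])-r,abs(q[:,2]-(z0+z1)/2)-(z1-z0)/2],1)
    return np.linalg.norm(np.maximum(d,0),axis=1)+np.minimum(d.max(1),0)
def sdf(q):
    return np.minimum.reduce([box(q,np.array([0,0,-.03]),np.array([.065,.065,.03])),cyl(q,.04,.0135,.0735),box(q,np.array([0,0,.0935]),np.array([.009,.033,.02]))])
def res(p,A):
    q=(A-[p[0],p[1],.13+p[3]])@frame(p[2],np.radians(30));return sdf(q)
if __name__=="__main__":
  for n in("top","scene",):
    z=np.load("pics/%s0.npz"%n);W=cloud(z['d'],camera_info(n));A=W[z['d']>0]
    p=np.array([.585,.01,np.radians(-135),0])
    for it in range(5):
        q=(A-[p[0],p[1],.13+p[3]])@frame(p[2],np.radians(30))
        r=np.hypot(q[:,0],q[:,1])
        k=(abs(sdf(q))<(.012 if it<2 else .007))&(((q[:,2]>.03)&(r<.05))|((q[:,2]>-.006)&(r<.085)&((r>.064)))&(q[:,0]<.064))
        s=least_squares(res,p,args=(A[k],),loss='soft_l1',f_scale=.002);p=s.x
    print(n,p[:2].round(4),np.degrees(p[2]).round(2),"dz",p[3].round(4),k.sum(),"res",np.median(abs(res(p,A[k]))).round(4))
E
python3 fit3.py
```

```text
top [0.5729 0.0037] -135.8 dz -0.0006 1473 res 0.0011
scene [0.5701 0.005 ] -135.87 dz 0.0012 849 res 0.0014
```

```bash
python3 -m pendant '{"linear":[[0.008,-0.02,0.013],[0.01,-0.03,0.013],[0.01,-0.03,0.013],[0.01,-0.03,0.013],[0.01,-0.03,0.013],[0.01,-0.03,0.013],[0.01,-0.03,0.013],[0.01,-0.03,0.01]],"turn":[-2,-3,-3,-3,-3,-3,-2,0],"claw":[0.0854,0.0854,0.0854,0.0854,0.0854,0.0854,0.0854,0.0854]}' 20
cat > plan.py <<'E'
from fit3 import *
O=np.array([.5715,.0043,.13]);PSI=np.radians(-135.8);F=frame(PSI,np.radians(30))
C=76.6
g=np.stack(np.meshgrid(np.linspace(-9,9,19),np.linspace(-33,33,67),np.linspace(0,40,81),indexing='ij'),-1).reshape(-1,3)/1e3
for dep in (0,8.5):
  print("depth",dep)
  for th in range(0,91,10):
    R=F@Ro.from_euler('z',th,degrees=True).as_matrix();o=O+F[:,2]*(.0735-dep/1e3)
    Q=g@R.T+o
    xd=R[:,0];h=np.array([-R[1,1],R[0,1]]) # perp to bar trace
    h=np.array([R[1,1],-R[0,1]]);h/=np.linalg.norm(h);e=np.array([-h[1],h[0]])
    c=(o+F[:,2]*.024)[:2]
    for it in range(3):
      # tip footprint highest captop
      w=.035 if it==0 else hi-lo+.001
      def top(xy): # captop plane height
        return o[2]-((xy-o[:2])@F[:2,2])/F[2,2]
      cand=[c+s*h*(w/2+t)+e*k for s in(1,-1) for t in(0,.005,.0145) for k in(-.011,0,.011)]
      cand=[p for p in cand if np.linalg.norm((np.r_[p,top(p)]-o))<=.04]
      tz=max(map(top,cand))
      k=(Q[:,2]>tz)&(abs((Q[:,:2]-c)@e)<.011);v=(Q[k][:,:2]-c)@h;lo,hi=v.min(),v.max();c=c+h*(lo+hi)/2;lo,hi=lo-(lo+hi)/2,hi-(lo+hi)/2
    tcp=tz-(C-np.sqrt(C*C-(w*500)**2))/1e3
    print(th,"yaw",np.degrees(np.arctan2(h[1],h[0])).round(1),"c",c.round(4),"tipz",tz.round(4),"tcpz",tcp.round(4),"w",(w*1e3).round(1),"top",Q[:,2].max().round(4))
E
python3 plan.py
```

```text
time_s: 0.77
tool_pos: [0.3736, 0.3689, 0.3269]
eef_rot: [-0.609, 1.498, 0.602]
wrist_force: [1.1, 1.0, -0.2]
gripper_width: 1.002
depth 0
0 yaw 44.2 c [ 0.5366 -0.0297] tipz 0.2046 tcpz 0.2029 w 32.8 top 0.2328
10 yaw 52.9 c [ 0.5366 -0.0296] tipz 0.2054 tcpz 0.2036 w 32.7 top 0.2356
20 yaw 61.7 c [ 0.5366 -0.0296] tipz 0.2057 tcpz 0.204 w 32.6 top 0.2382
30 yaw 70.8 c [ 0.5366 -0.0295] tipz 0.2055 tcpz 0.2038 w 32.1 top 0.2404
40 yaw 80.2 c [ 0.5366 -0.0294] tipz 0.2047 tcpz 0.2031 w 31.2 top 0.2423
50 yaw 90.1 c [ 0.5365 -0.0293] tipz 0.2033 tcpz 0.2018 w 29.9 top 0.2438
60 yaw 100.5 c [ 0.5365 -0.0292] tipz 0.2013 tcpz 0.2 w 28.1 top 0.2448
70 yaw 111.4 c [ 0.5364 -0.0293] tipz 0.1988 tcpz 0.1977 w 25.7 top 0.2453
80 yaw 122.7 c [ 0.5364 -0.0294] tipz 0.196 tcpz 0.1951 w 22.7 top 0.2453
90 yaw 134.2 c [ 0.5366 -0.0297] tipz 0.1931 tcpz 0.1925 w 19.0 top 0.2448
depth 8.5
0 yaw 44.2 c [ 0.5396 -0.0267] tipz 0.1973 tcpz 0.1955 w 32.8 top 0.2254
10 yaw 52.9 c [ 0.5397 -0.0266] tipz 0.198 tcpz 0.1962 w 32.7 top 0.2282
20 yaw 61.7 c [ 0.5397 -0.0266] tipz 0.1984 tcpz 0.1966 w 32.6 top 0.2308
30 yaw 70.8 c [ 0.5397 -0.0265] tipz 0.1981 tcpz 0.1964 w 32.1 top 0.2331
40 yaw 80.2 c [ 0.5396 -0.0264] tipz 0.1973 tcpz 0.1957 w 31.2 top 0.235
50 yaw 90.1 c [ 0.5396 -0.0263] tipz 0.1959 tcpz 0.1945 w 29.9 top 0.2365
60 yaw 100.5 c [ 0.5395 -0.0262] tipz 0.194 tcpz 0.1926 w 28.1 top 0.2375
70 yaw 111.4 c [ 0.5394 -0.0263] tipz 0.1914 tcpz 0.1903 w 25.7 top 0.238
80 yaw 122.7 c [ 0.5394 -0.0265] tipz 0.1886 tcpz 0.1878 w 22.7 top 0.238
90 yaw 134.2 c [ 0.5396 -0.0267] tipz 0.1857 tcpz 0.1851 w 19.0 top 0.2374
```

```bash
python3 -m pendant '{"linear":[[0.011,-0.028,0],[0.011,-0.028,0],[0.011,-0.028,0],[0.011,-0.028,0],[0.011,-0.028,0],[0.011,-0.028,0],[0.011,-0.028,0],[0.011,-0.028,0]],"turn":[0,0,0,0,0,0,0,0],"claw":[0.06,0.06,0.06,0.06,0.06,0.06,0.06,0.06]}' 20
python3 -m pendant '{"linear":[[0.011,-0.028,0],[0.011,-0.028,0],[0.011,-0.028,0],[0.011,-0.028,0],[0.011,-0.028,0],[0.011,-0.026,0],[0,0,0],[0,0,0]],"turn":[0,0,0,0,0,0,0,0],"claw":[0.04,0.04,0.04,0.04,0.04,0.04,0.04,0.04]}'
cat > w.py <<'E'
from h import *
import sys
def yaw(o):
    M=Ro.from_rotvec(o['eef_rot']).as_matrix();return np.degrees(np.arctan2(M[1,2],M[0,2])),M
def wristcloud(nm):
    o=get_obs();y,M=yaw(o);i=camera_info("wrist");p,d=capture("wrist")
    cv2.imwrite("pics/%s.png"%nm,p[...,::-1]);K=np.array(i["intrinsics"]);E=np.array(i["hand_eye"])
    v,u=np.mgrid[:480,:640];a=(u-K[0,2])/K[0,0];b=(v-K[1,2])/K[1,1];r=np.hypot(a,b)+1e-9
    t=np.tan(np.minimum(r,1.4));c=np.stack([a/r*t*d,b/r*t*d,d],-1)
    tool=c@E[:3,:3].T+E[:3,3];W=tool@M.T+o['tool_pos'];m=(d>0)&(r<1.2)
    np.savez("pics/%s.npz"%nm,p=p,d=d,W=W,m=m,pos=o['tool_pos'],M=M);return o,p,d,W,m
E
python3 - <<'E'
from w import *
o,p,d,W,m=wristcloud("w1");print(o['tool_pos'],yaw(o)[0],o['gripper_width'],o['wrist_force'],o['joint_positions'])
from fit3 import *
A=W[m];A=A[(A[:,2]<.245)]
q=np.array([.5715,.0043,np.radians(-135.8),0])
for it in range(5):
    x=(A-[q[0],q[1],.13+q[3]])@frame(q[2],np.radians(30));r=np.hypot(x[:,0],x[:,1])
    k=(abs(sdf(x))<(.012 if it<2 else .007))&(((x[:,2]>.03)&(r<.05))|((x[:,2]>-.006)&(r<.085)&((r>.064)))&(x[:,0]<.064))
    s=least_squares(res,q,args=(A[k],),loss='soft_l1',f_scale=.002);q=s.x
print(q[:2],np.degrees(q[2]),q[3],k.sum(),np.median(abs(res(q,A[k]))))
E
```

```text
time_s: 1.43
tool_pos: [0.4627, 0.1328, 0.3292]
eef_rot: [-0.608, 1.494, 0.603]
wrist_force: [1.3, -0.2, 0.6]
gripper_width: 0.703
time_s: 2.1
tool_pos: [0.5306, -0.0477, 0.3266]
eef_rot: [-0.603, 1.499, 0.599]
wrist_force: [0.0, 0.2, 0.1]
gripper_width: 0.469
[ 0.53061242 -0.04771382  0.32659194] 43.992815372777066 0.46908369007836515 [0.01661939 0.1785232  0.13875105] [-0.13310264 -0.1970588   1.59281767 -0.00833704  1.75529723 -0.90239847]
[0.57113539 0.00556892] -135.97335902124533 5.176440881576862e-05 12306 0.0003908372041519642
```

View pics/w1.png

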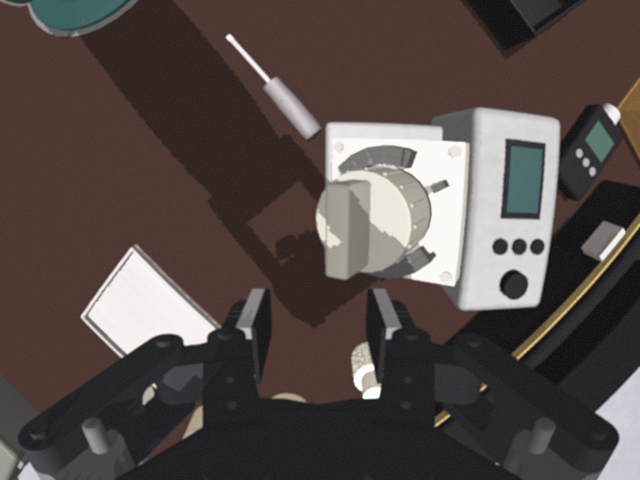

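```bash
sed -i 's/O=np.array.*; *PSI=np.radians(-135.8)/O=np.array([.5711,.0053,.13]);PSI=np.radians(-135.9)/' plan.py; sed -i 's/O=np.array(\[.5715,.0043,.13\]);PSI=np.radians(-135.8)/O=np.array([.5711,.0053,.13]);PSI=np.radians(-135.9)/' plan.py
python3 -m pendant '{"linear":[[0.003,0.01,-0.01],[0.0025,0.009,-0.015],[0,0,-0.02],[0,0,-0.02],[0,0,-0.01],[0,0,0],[0,0,0],[0,0,0]],"turn":[0.1,0,0,0,0,0,0,0],"claw":[0.037,0.037,0.037,0.037,0.037,0.037,0.037,0.037]}'
python3 plan.py | head -3
python3 - <<'E'
from w import *
o=get_obs();print(o['tool_pos'],yaw(o)[0],o['gripper_width']*85.4)
E
```

```text
time_s: 2.82
tool_pos: [0.5345, -0.0177, 0.2436]
eef_rot: [-0.61, 1.497, 0.609]
wrist_force: [-0.2, -0.0, -0.1]
gripper_width: 0.437
depth 0
0 yaw 44.1 c [ 0.5361 -0.0286] tipz 0.2046 tcpz 0.2029 w 32.8 top 0.2328
10 yaw 52.8 c [ 0.5362 -0.0285] tipz 0.2054 tcpz 0.2036 w 32.7 top 0.2356
[ 0.5345475  -0.01769961  0.24361409] 44.59967204200926 37.34610200273661
```

```bash
python3 -m pendant '{"linear":[[0.0016,-0.008,0],[0,-0.003,0],[0,0,0],[0,0,0],[0,0,0],[0,0,0],[0,0,0],[0,0,0]],"turn":[-0.5,0,0,0,0,0,0,0],"claw":[0.037,0.037,0.037,0.037,0.037,0.037,0.037,0.037]}'
python3 - <<'E'
from w import *
o,p,d,W,m=wristcloud("w2");print(o['tool_pos'],yaw(o)[0],o['gripper_width']*85.4,o['joint_velocities'])
E
```

```text
time_s: 3.48
tool_pos: [0.5374, -0.0303, 0.2477]
eef_rot: [-0.604, 1.494, 0.598]
wrist_force: [-0.1, 0.3, 0.2]
gripper_width: 0.437
[ 0.53742111 -0.03032082  0.24765121] 43.98363250813761 37.28099536458977 [-7.04134917e-04 -2.00967426e-05 -1.76454362e-03  1.01195478e-03
  2.71793159e-04  4.49698986e-04]
```

View pics/w2.png

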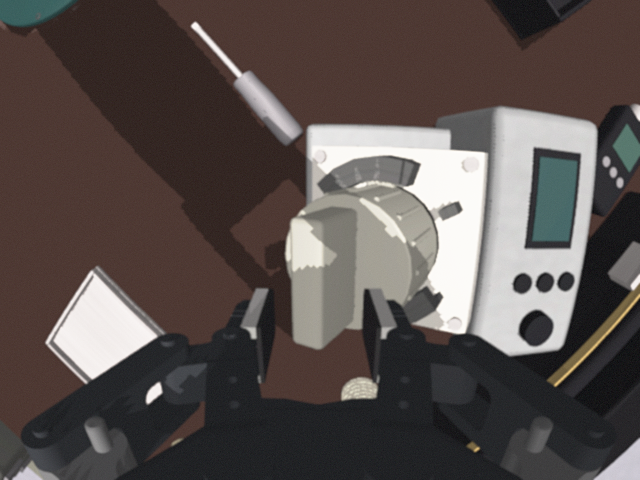

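```bash
cat > wf.py <<'E'
from w import *
from fit3 import *
def fitw(z,q0=(.5711,.0053,np.radians(-135.9),0)):
    A=z['W'][z['m']];A=A[(A[:,2]<.236)];q=np.array(q0)
    for it in range(5):
        x=(A-[q[0],q[1],.13+q[3]])@frame(q[2],np.radians(30));r=np.hypot(x[:,0],x[:,1])
        k=(abs(sdf(x))<(.012 if it<2 else .007))&(((x[:,2]>.03)&(r<.05))|((x[:,2]>-.006)&(r<.085)&((r>.064)))&(x[:,0]<.064))
        s=least_squares(res,q,args=(A[k],),loss='soft_l1',f_scale=.002);q=s.x
    return q,k.sum(),np.median(abs(res(q,A[k])))
E
python3 - <<'E'
from wf import *
z=np.load("pics/w2.npz");q,k,r=fitw(z);print(q[:2],np.degrees(q[2]),q[3],k,r)
T=(z['W']-z['pos'])@z['M']  # tool coords
for (v,u) in [(300,262),(300,372),(350,262),(350,375),(330,262),(325,372),(340,225)]: print((u,v),T[v,u].round(4))
print(get_obs()['tool_pos'])
E
```

```text
[0.57116222 0.00564237] -135.98472307310317 7.295193492468835e-05 21245 0.00035113756902338533
(262, 300) [-0.0171  0.0123 -0.0215]
(372, 300) [-0.0169  0.0123  0.0194]
(262, 350) [-0.0392  0.0041 -0.0189]
(375, 350) [-0.0391  0.0041  0.018 ]
(262, 330) [-0.0349  0.0093 -0.0191]
(372, 325) [-0.0301  0.0087  0.0179]
(225, 340) [-0.0498  0.0137 -0.0278]
[ 0.53740406 -0.03026708  0.24761551]
```

```bash
python3 -m pendant '{"linear":[[-0.0013,0.002,-0.008],[0,0,-0.01],[0,0,-0.01],[0,0,-0.006],[0,0,-0.003],[0,0,-0.001],[0,0,0],[0,0,0]],"turn":[0,0,0,0,0,0,0,0],"claw":[0.037,0.037,0.037,0.037,0.037,0.037,0.037,0.037]}'
python3 - <<'E'
from w import *
o=get_obs();print(o['tool_pos'],yaw(o)[0],o['gripper_width']*85.4,o['wrist_force'],o['ft_torque'])
E
```

```text
time_s: 4.2
tool_pos: [0.5352, -0.0277, 0.2036]
eef_rot: [-0.603, 1.497, 0.6]
wrist_force: [0.1, 1.3, 0.3]
gripper_width: 0.434
[ 0.53516161 -0.02769926  0.20363065] 44.01480658481864 37.04913001050335 [0.05660168 1.30108555 0.30271304] [0.02918965 0.0180826  0.0305376 ]
```

```bash
python3 -m pendant '{"linear":[[0.0007,0.0004,-0.0014],[0.0007,0.0004,-0.0014],[0.0007,0.0004,-0.0014],[0.0007,0.0004,-0.0014],[0.0007,0.0004,-0.0014],[0,0,0],[0,0,0],[0,0,0]],"turn":[0,0,0,0,0,0,0,0],"claw":[0.037,0.037,0.037,0.037,0.037,0.037,0.037,0.037]}'
python3 - <<'E'
from w import *
o=get_obs();print(o['tool_pos'],yaw(o)[0],o['gripper_width']*85.4,o['wrist_force'],o['ft_torque'])
E
```

```text
time_s: 4.87
tool_pos: [0.5387, -0.0258, 0.1986]
eef_rot: [-0.604, 1.497, 0.599]
wrist_force: [-4.6, -1.9, 4.4]
gripper_width: 0.435
[ 0.53866835 -0.02577483  0.19860512] 44.011062829064706 37.112118503930255 [-4.56299396 -1.86596831  4.43443014] [-0.10929964  0.68826227  0.03574156]
```

```bash
python3 -m pendant '{"linear":[[-0.0007,-0.0007,-0.0015],[0,0,-0.0015],[0.0003,0.0003,-0.0012],[0.0003,0.0003,-0.0012],[0,0,0],[0,0,0],[0,0,0],[0,0,0]],"turn":[0,0,0,0,0,0,0,0],"claw":[0.037,0.037,0.037,0.037,0.037,0.037,0.037,0.037]}'
cat > cov.py <<'E'
from wf import *
# fit cover depth & angle with housing fixed
O=np.array([.5711,.0056,.13]);F=frame(np.radians(-136.),np.radians(30))
def covsdf(x,dep,th,ox=0,oy=0):
    x=x-[ox,oy,-dep];q=x@Ro.from_euler('z',th).as_matrix()
    return np.minimum(cyl(q,.04,.0135,.0735),box(q,np.array([0,0,.0935]),np.array([.009,.033,.02])))
def fitcov(z,th0):
    A=z['W'][z['m']];x=(A-O)@F;r=np.hypot(x[:,0],x[:,1])
    T=(A-z['pos'])@z['M'];fing=(abs(T[:,2])>.013)&(abs(T[:,1])<.03)&(T[:,0]>-.08)|(T[:,0]<-.05)
    b=(r<.13)&(r>.066)&(abs(x[:,2])<.006)&(abs(x[:,:2]).max(1)<.06)&~fing
    off=np.median(x[b,2]);k0=(r<.046)&(x[:,2]>.033)&(x[:,2]<.12)&~fing;X=x[k0];p=np.array([.003,np.radians(th0),0,0])
    for it in range(5):
        k=abs(covsdf(X,*p))<(.01 if it<2 else .004)
        p=least_squares(lambda p:covsdf(X[k],*p),p,loss='soft_l1',f_scale=.001).x
    return p[0]*1e3,np.degrees(p[1]),p[2:]*1e3,"blockoff",off*1e3,k.sum()
def go(nm,th0):
    o,p,d,W,m=wristcloud(nm);print(o['tool_pos'],"yaw",yaw(o)[0],"w",o['gripper_width']*85.4,"F",o['wrist_force'].round(1),"axial",(o['wrist_force']@F[:,2]).round(1),o['ft_torque'].round(2))
    print(fitcov(np.load("pics/%s.npz"%nm),th0))
E
python3 -c "
from cov import *
print(fitcov(np.load('pics/w2.npz'),0))
go('w3',0)"
```

```text
time_s: 5.53
tool_pos: [0.5391, -0.0258, 0.197]
eef_rot: [-0.605, 1.494, 0.598]
wrist_force: [-5.1, -2.0, 4.6]
gripper_width: 0.431
(np.float64(0.06983158253257599), np.float64(0.021381079648087567), array([0.08483873, 0.00345373]), 'blockoff', np.float64(0.1225798646889614), np.int64(9571))
[ 0.53906693 -0.02579343  0.19700939] yaw 44.029271177914275 w 36.83051491109002 F [-5.1 -2.   4.6] axial 6.5 [-0.24  0.82  0.05]
(np.float64(4.002626325678578), np.float64(-0.07058241352860314), array([-0.22699702, -0.38682386]), 'blockoff', np.float64(0.0958333265503485), np.int64(14959))
```

```bash
python3 -m pendant '{"linear":[[0,0,-0.0018],[0.0003,0.0003,-0.0018],[0.0003,0.0003,-0.0018],[0.0003,0.0003,-0.0012],[0,0,0],[0,0,0],[0,0,0],[0,0,0]],"turn":[0,0,0,0,0,0,0,0],"claw":[0.037,0.037,0.037,0.037,0.037,0.037,0.037,0.037]}'
python3 -c "
from cov import *
go('w4',0)"
```

```text
time_s: 6.25
tool_pos: [0.5399, -0.025, 0.1951]
eef_rot: [-0.607, 1.491, 0.596]
wrist_force: [-7.2, -1.2, 5.8]
gripper_width: 0.431
[ 0.53994408 -0.02498853  0.19505359] yaw 44.0439947101202 w 36.83117468567947 F [-7.2 -1.2  5.8] axial 8.0 [-0.23  1.08  0.04]
(np.float64(6.189639367407172), np.float64(-0.0706387868506912), array([-0.1717808 , -0.39630376]), 'blockoff', np.float64(0.09669671206057717), np.int64(14916))
```

View pics/w4.png

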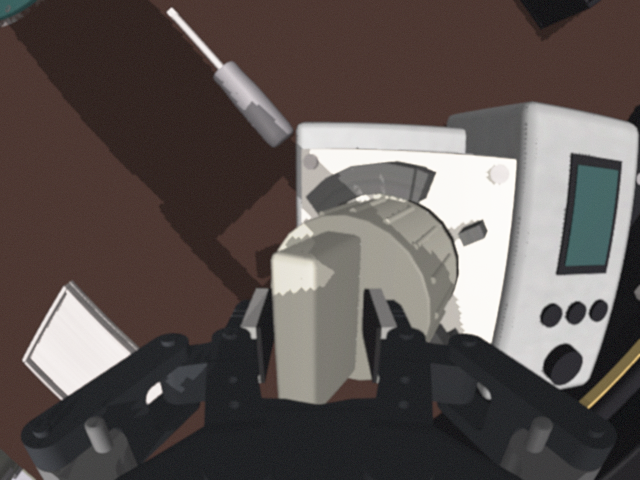

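```bash
python3 -m pendant '{"linear":[[0.0003,0,-0.0012],[0.0003,0,-0.0012],[0.0003,0,-0.0012],[0.0003,0,-0.0012],[0.0002,0,-0.0008],[0.0002,0,-0.0008],[0.0002,0,-0.0008],[0.0002,0,-0.0008]],"turn":[0,0,0,0,0,0,0,0],"claw":[0.037,0.037,0.037,0.037,0.037,0.037,0.037,0.037]}'
python3 -c "
from cov import *
go('w5',0)"
```

```text
time_s: 6.97
tool_pos: [0.5411, -0.0242, 0.1923]
eef_rot: [-0.607, 1.49, 0.598]
wrist_force: [-7.3, 0.3, 8.4]
gripper_width: 0.432
[ 0.54112978 -0.02418359  0.19226457] yaw 44.09915248586535 w 36.87684147663769 F [-7.3  0.3  8.4] axial 9.8 [0.1  1.17 0.12]
(np.float64(9.197739958746753), np.float64(-0.0859609144957697), array([-0.26515401, -0.55257095]), 'blockoff', np.float64(0.09316218983972642), np.int64(14849))
```

```bash
python3 -m pendant '{"linear":[[-0.0003,-0.0002,0],[-0.0003,-0.0002,0],[-0.0003,0,0],[0,0,0],[0,0,0],[0,0,0],[0,0,0],[0,0,0]],"turn":[6,6,6,3,0,0,0,0],"claw":[0.037,0.037,0.037,0.037,0.037,0.037,0.037,0.037]}'
python3 -c "
from cov import *
go('w6',15)"
```

```text
time_s: 7.68
tool_pos: [0.5411, -0.0269, 0.1954]
eef_rot: [-0.902, 1.381, 0.881]
wrist_force: [-3.8, -1.1, 2.4]
gripper_width: 0.436
[ 0.54113857 -0.02685164  0.19538469] yaw 65.70232988514593 w 37.266377612662495 F [-3.8 -1.1  2.4] axial 3.8 [-0.08  0.47 -0.12]
(np.float64(6.058260420178962), np.float64(8.308563316574874), array([ 0.42508263, -0.61877927]), 'blockoff', np.float64(0.11567810369074387), np.int64(12725))
```

```bash
python3 -m pendant '{"linear":[[0.0003,0.0006,-0.0015],[0.0003,0.0006,-0.0015],[0.0003,0.0006,-0.0015],[0.0003,0.0006,-0.0015],[0.0003,0.0006,-0.0013],[0.0003,0.0006,-0.0013],[0.0002,0.0004,-0.001],[0.0002,0.0004,-0.001]],"turn":[0,0,0,0,0,0,0,0],"claw":[0.037,0.037,0.037,0.037,0.036,0.036,0.035,0.035]}'
python3 -c "
from cov import *
go('w7',15)"
```

```text
time_s: 8.4
tool_pos: [0.5438, -0.025, 0.1911]
eef_rot: [-0.903, 1.384, 0.869]
wrist_force: [-12.7, -3.9, 12.6]
gripper_width: 0.418
[ 0.54375971 -0.02504932  0.19109835] yaw 65.27155768562413 w 35.66458906134177 F [-12.7  -3.9  12.6] axial 16.8 [-0.43  1.74 -0.2 ]
(np.float64(11.088539803073859), np.float64(8.632340026249848), array([ 0.85164776, -0.96334163]), 'blockoff', np.float64(0.09032410638837363), np.int64(12854))
```

```bash
python3 -m pendant '{"linear":[[-0.001,0,-0.0002],[-0.001,0,-0.0005],[-0.0008,0,-0.0006],[-0.0005,0,-0.0008],[-0.0002,0,-0.0009],[0,0,-0.0008],[0,0,-0.0007],[0,0,-0.0007]],"turn":[4,4,4,4,4,2,0,0],"claw":[0.035,0.035,0.035,0.035,0.035,0.035,0.035,0.035]}'
python3 -c "
from cov import *
go('w8',25)"
```

```text
time_s: 9.12
tool_pos: [0.5426, -0.0278, 0.1924]
eef_rot: [-1.209, 1.218, 1.153]
wrist_force: [-6.7, -1.5, 7.0]
gripper_width: 0.41
[ 0.54259192 -0.02781673  0.19237325] yaw 87.91933554641282 w 34.99754642389241 F [-6.7 -1.5  7. ] axial 9.0 [-0.09  0.87 -0.1 ]
(np.float64(7.370992434393142), np.float64(32.669427213137766), array([-0.3173491 , -1.16434849]), 'blockoff', np.float64(0.024630477830380415), np.int64(11814))
```

```bash
python3 -m pendant '{"linear":[[0,0.0005,-0.0016],[-0.0003,0.0005,-0.0016],[-0.0003,0.0005,-0.0014],[-0.0003,0.0005,-0.0014],[-0.0003,0.0005,-0.0014],[-0.0003,0.0003,-0.0014],[0,0,-0.0012],[0,0,-0.0012]],"turn":[0,2,4,4,4,4,2,0],"claw":[0.034,0.033,0.032,0.032,0.031,0.031,0.031,0.031]}'
python3 -c "
from cov import *
go('w9',50)"
```

```text
time_s: 9.83
tool_pos: [0.5457, -0.0262, 0.1899]
eef_rot: [-1.477, 1.013, 1.396]
wrist_force: [-7.4, -0.5, 11.4]
gripper_width: 0.363
[ 0.54574645 -0.02618868  0.18991307] yaw 108.4580112904641 w 31.006397382989704 F [-7.4 -0.5 11.4] axial 12.7 [ 0.27  0.99 -0.27]
(np.float64(9.62154323358506), np.float64(53.406011244062974), array([ 1.11194788, -1.66040599]), 'blockoff', np.float64(0.2663485743018813), np.int64(11587))
```

View pics/w9.png

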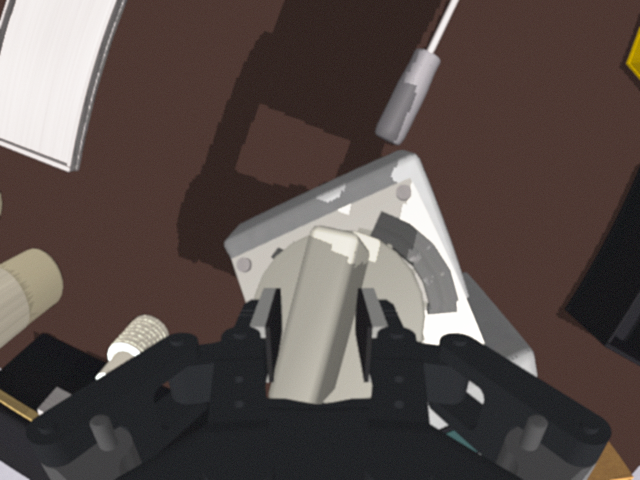

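```bash
python3 -m pendant '{"linear":[[-0.0008,0.0002,-0.001],[-0.0008,0.0002,-0.0012],[-0.0008,0.0002,-0.0013],[-0.0008,0.0002,-0.0013],[-0.0008,0.0002,-0.0013],[-0.0008,0.0002,-0.0013],[-0.0005,0,-0.0012],[0,0,-0.0012]],"turn":[3,4,4,4,4,3,2,0],"claw":[0.031,0.030,0.029,0.028,0.028,0.027,0.027,0.027]}'
python3 -c "
from cov import *
go('w10',72)"
```

```text
time_s: 10.55
tool_pos: [0.5457, -0.0248, 0.1886]
eef_rot: [-1.779, 0.705, 1.673]
wrist_force: [-6.5, -0.9, 10.2]
gripper_width: 0.32
[ 0.54565955 -0.02481178  0.18861034] yaw 133.2243627947302 w 27.354145966468487 F [-6.5 -0.9 10.2] axial 11.5 [ 0.2   1.16 -0.09]
(np.float64(6.560062953727333), np.float64(73.1786865150469), array([ 0.66003792, -2.38810266]), 'blockoff', np.float64(nan), np.int64(12462))
  return _methods._mean(a, axis=axis, dtype=dtype,
  ret = ret.dtype.type(ret / rcount)
```

```bash
python3 -m pendant '{"linear":[[-0.0018,0.0006,-0.0005],[-0.0018,0.0006,-0.0005],[-0.0018,0.0006,-0.0005],[-0.0015,0.0003,-0.0005],[-0.001,0,-0.0005],[0,0,-0.0004],[0,0,-0.0004],[0,0,-0.0004]],"turn":[1,1,0,0,0,0,0,0],"claw":[0.026,0.026,0.024,0.023,0.021,0.020,0.019,0.019]}' 20
python3 -W ignore -c "
from cov import *
go('w11',85)"
```

```text
time_s: 11.27
tool_pos: [0.5412, -0.0237, 0.1902]
eef_rot: [-1.809, 0.68, 1.679]
wrist_force: [-4.2, -1.5, 6.3]
gripper_width: 0.228
[ 0.54118375 -0.02374545  0.19016158] yaw 134.9049554494351 w 19.442558370471964 F [-4.2 -1.5  6.3] axial 7.5 [-0.09  0.86 -0.03]
(np.float64(3.7009798496500776), np.float64(90.79500999927761), array([-0.1562692 ,  2.09227827]), 'blockoff', np.float64(nan), np.int64(11771))
```

View pics/w11.png

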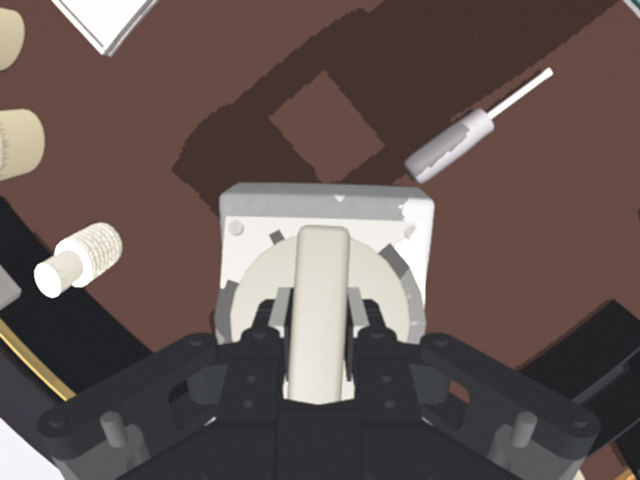

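```bash
python3 -m pendant '{"linear":[[0.0005,-0.0006,0],[0.0005,-0.0006,0],[0.0004,-0.0005,0],[0,0,0],[0,0,0],[0,0,0],[0,0,0],[0,0,0]],"turn":[0,0,0,0,0,0,0,0],"claw":[0.018,0.017,0.015,0.012,0.012,0.012,0.012,0.012]}' 30
python3 -W ignore -c "
from cov import *
go('w12',90)"
```

```text
time_s: 11.98
tool_pos: [0.5418, -0.0241, 0.1913]
eef_rot: [-1.804, 0.681, 1.681]
wrist_force: [-4.5, -2.5, 4.6]
gripper_width: 0.21
[ 0.54175016 -0.02410008  0.19125225] yaw 134.77223758540387 w 17.896542767850754 F [-4.5 -2.5  4.6] axial 6.4 [-0.23  1.02  0.19]
(np.float64(2.835629505263702), np.float64(92.88915152131516), array([0.32669323, 1.27180494]), 'blockoff', np.float64(nan), np.int64(11438))
```

```bash
python3 -m pendant '{"linear":[[-0.0007,-0.0008,0.002],[-0.001,-0.001,0.0025],[-0.001,-0.001,0.0025],[-0.001,-0.001,0.0025],[-0.0012,-0.0012,0.003],[-0.0012,-0.0012,0.003],[-0.0012,-0.0012,0.003],[0,0,0]],"turn":[0,0,0,0,0,0,0,0],"claw":[0.012,0.012,0.012,0.012,0.012,0.012,0.012,0.012]}' 30
python3 -W ignore -c "
from cov import *
go('w13',90)"
```

```text
time_s: 12.7
tool_pos: [0.534, -0.0319, 0.2103]
eef_rot: [-1.803, 0.68, 1.681]
wrist_force: [0.4, 0.1, -1.1]
gripper_width: 0.206
[ 0.53403091 -0.03187346  0.21033199] yaw 134.73039221752276 w 17.623323922732617 F [ 0.4  0.1 -1.1] axial -1.1 [-0.03  0.07  0.05]
(np.float64(-6.117301194458488), np.float64(99.53481555680048), array([-1.32085616, -0.72170376]), 'blockoff', np.float64(nan), np.int64(627))
```

View pics/w13.png

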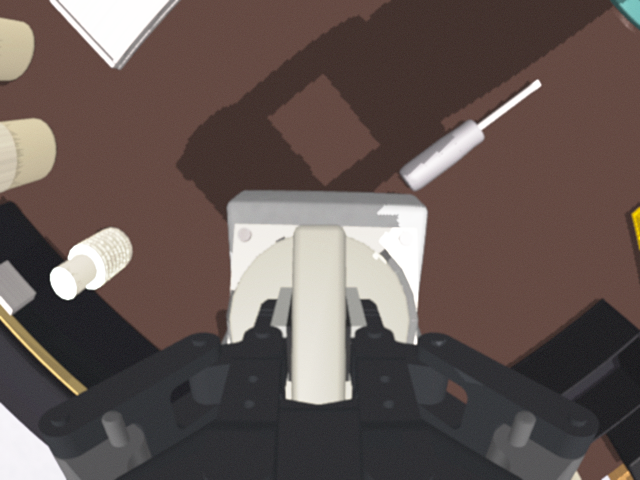

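```bash
python3 -m pendant '{"linear":[[-0.0018,-0.0017,0.0043],[-0.0022,-0.0021,0.0052],[-0.0022,-0.0021,0.0052],[-0.0022,-0.0021,0.0052],[-0.0022,-0.0021,0.0052],[-0.0022,-0.0021,0.0052],[-0.0022,-0.0021,0.0052],[-0.0022,-0.0021,0.0052]],"turn":[0,0,0,0,0,0,0,0],"claw":[0.012,0.012,0.012,0.012,0.012,0.012,0.012,0.012]}'
python3 -m pendant '{"linear":[[-0.002,-0.005,0.01],[-0.002,-0.008,0.015],[-0.002,-0.01,0.015],[-0.002,-0.01,0.01],[-0.001,-0.01,0.005],[0,-0.01,0],[0,-0.005,0],[0,0,0]],"turn":[0,0,0,0,0,0,0,0],"claw":[0.012,0.012,0.012,0.012,0.012,0.012,0.012,0.012]}'
python3 -W ignore - <<'E'
from w import *
o,p,d,W,m=wristcloud("w14");print(o['tool_pos'],yaw(o)[0],o['gripper_width']*85.4,o['wrist_force'],o['joint_positions'])
p,d=capture("scene");cv2.imwrite("pics/s1.png",p[...,::-1]);
z=np.load("pics/top0.npz");W=cloud(z['d'],camera_info("top"))
# tray outline: bright region
hsv=cv2.cvtColor(z['p'],cv2.COLOR_RGB2HSV)
msk=((hsv[...,2]>150)&(abs(W[...,0]-.48)<.13)&(abs(W[...,1]+.367)<.105)&(W[...,2]<.05)).astype(np.uint8)
msk=cv2.morphologyEx(msk,cv2.MORPH_CLOSE,np.ones((9,9)))
n,l,s,c=cv2.connectedComponentsWithStats(msk);b=1+np.argmax(s[1:,4]);cnt=cv2.findContours((l==b).astype(np.uint8),0,1)[0][0]
r=cv2.minAreaRect(cnt);print(r);bx=cv2.boxPoints(r)
i=camera_info("top");K=i["intrinsics"];R=i["R"];t=i["t"]
def onz(u,v,zz):
    ray=R.T@np.array([(u-K[0,2])/K[0,0],(v-K[1,2])/K[1,1],1]);c=-R.T@t;return c+ray*(zz-c[2])/ray[2]
B=np.array([onz(u,v,.018) for u,v in bx]);print(B.round(4),B.mean(0))
E
```

```text
time_s: 13.42
tool_pos: [0.515, -0.0496, 0.2541]
eef_rot: [-1.802, 0.68, 1.682]
wrist_force: [-0.6, 0.7, -1.0]
gripper_width: 0.209
time_s: 14.08
tool_pos: [0.5041, -0.1134, 0.3156]
eef_rot: [-1.804, 0.681, 1.68]
wrist_force: [-0.7, -0.0, -0.7]
gripper_width: 0.206
[ 0.50408894 -0.11337206  0.31560831] 134.72863754642196 17.555306421991244 [-0.733049   -0.00742926 -0.72458694] [-0.29302372 -0.28704103  1.68600143  0.04013905  1.67196907 -2.64049518]
((459.53778076171875, 252.6878204345703), (73.94331359863281, 73.01409149169922), 2.6630005836486816)
[[ 0.3802 -0.2681  0.018 ]
 [ 0.5817 -0.2827  0.018 ]
 [ 0.5741 -0.4875  0.018 ]
 [ 0.3725 -0.4682  0.018 ]] [ 0.47712041 -0.3766236   0.018     ]
```

View pics/s1.png

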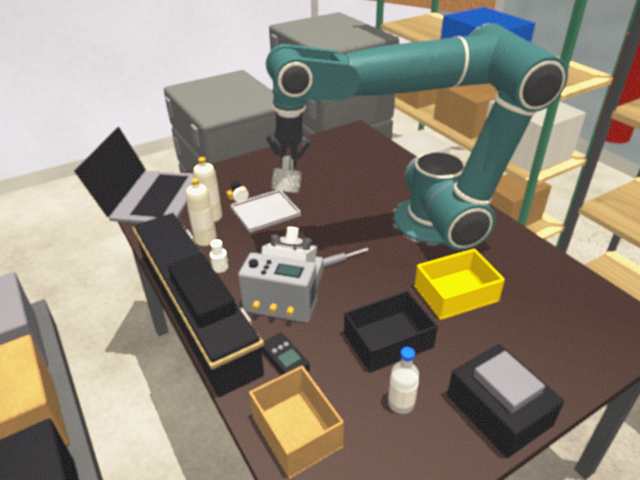

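View pics/w14.png

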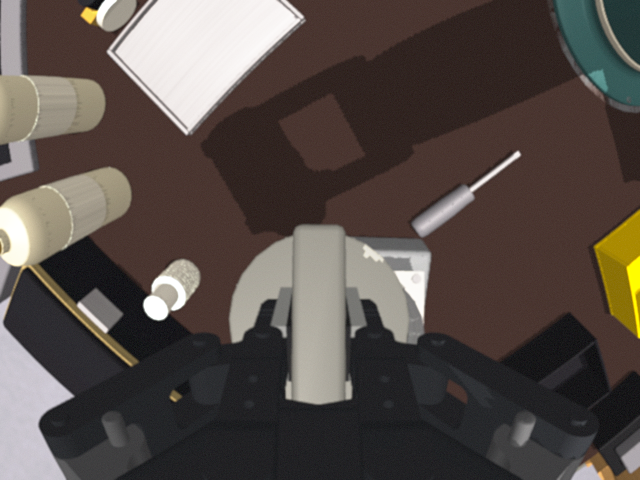

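Run:
```python
from h import *
i=camera_info("top");K=i["intrinsics"];R=i["R"];t=i["t"]
def onz(u,v,zz):
    ray=R.T@np.array([(u-K[0,2])/K[0,0],(v-K[1,2])/K[1,1],1]);c=-R.T@t;return c+ray*(zz-c[2])/ray[2]
B=np.array([onz(u,v,.018) for u,v in [(424.7,215.3),(486.3,218),(486.7,290.5),(423.7,287.5)]]);print(B.round(4),B.mean(0),np.linalg.norm(np.diff(B,axis=0),axis=1))
# tub
C=np.array([onz(140+x/4,195+y/4,.085) for x,y in [(90,55),(318,82),(265,380),(38,350)]]);print(C.round(4),C.mean(0),np.linalg.norm(np.diff(C,axis=0),axis=1))
```

```text
[[ 0.5795 -0.2837  0.018 ]
 [ 0.5736 -0.4545  0.018 ]
 [ 0.3733 -0.4463  0.018 ]
 [ 0.3801 -0.2757  0.018 ]] [ 0.47661631 -0.36504983  0.018     ] [0.17083645 0.20042153 0.1707509 ]
[[0.5753 0.4185 0.085 ]
 [0.5587 0.2693 0.085 ]
 [0.3643 0.2957 0.085 ]
 [0.3823 0.4409 0.085 ]] [0.4701333 0.3560942 0.085    ] [0.15009396 0.19620989 0.14626068]
```

```bash
python3 -m pendant '{"linear":[[-0.006,-0.018,0],[-0.009,-0.028,0],[-0.009,-0.03,0],[-0.009,-0.03,-0.005],[-0.009,-0.03,-0.01],[-0.009,-0.03,-0.01],[-0.009,-0.03,-0.01],[-0.009,-0.028,-0.01]],"turn":[-4,-6,-6,-6,-6,-6,-6,-6],"claw":[0.012,0.012,0.012,0.012,0.012,0.012,0.012,0.012]}'
python3 -m pendant '{"linear":[[-0.005,-0.013,-0.008],[0,0,-0.012],[0,0,-0.015],[0,0,-0.015],[0,0,-0.015],[0,0,-0.01],[0,0,0],[0,0,0]],"turn":[-1,0,0,0,0,0,0,0],"claw":[0.012,0.012,0.012,0.012,0.012,0.012,0.012,0.012]}'
python3 -W ignore - <<'E'
from w import *
o,p,d,W,m=wristcloud("w15");print(o['tool_pos'],yaw(o)[0],o['gripper_width']*85.4,o['wrist_force'],o['joint_positions'])
for n in("scene","top"):
    p,d=capture(n);np.savez("pics/%s2.npz"%n,p=p,d=d)
    c=p[150:300,180:380] if n=="scene" else p[160:310,380:580]
    cv2.imwrite("pics/%s2c.png"%n,cv2.resize(c[...,::-1],None,fx=4,fy=4,interpolation=cv2.INTER_CUBIC))
E
```

```text
time_s: 14.85
tool_pos: [0.4334, -0.3375, 0.2663]
eef_rot: [-1.24, 1.207, 1.109]
wrist_force: [0.4, 0.3, -2.3]
gripper_width: 0.205
time_s: 15.52
tool_pos: [0.4269, -0.3495, 0.1792]
eef_rot: [-1.214, 1.219, 1.1]
wrist_force: [0.2, 0.5, -1.3]
gripper_width: 0.203
[ 0.42694112 -0.34948777  0.17919958] 86.20826828910964 17.36530867277918 [ 0.23016358  0.47810662 -1.27643579] [-0.73946827 -0.18086668  1.81682426  0.01394186  1.43667964 -2.24648228]
```

View pics/scene2c.png

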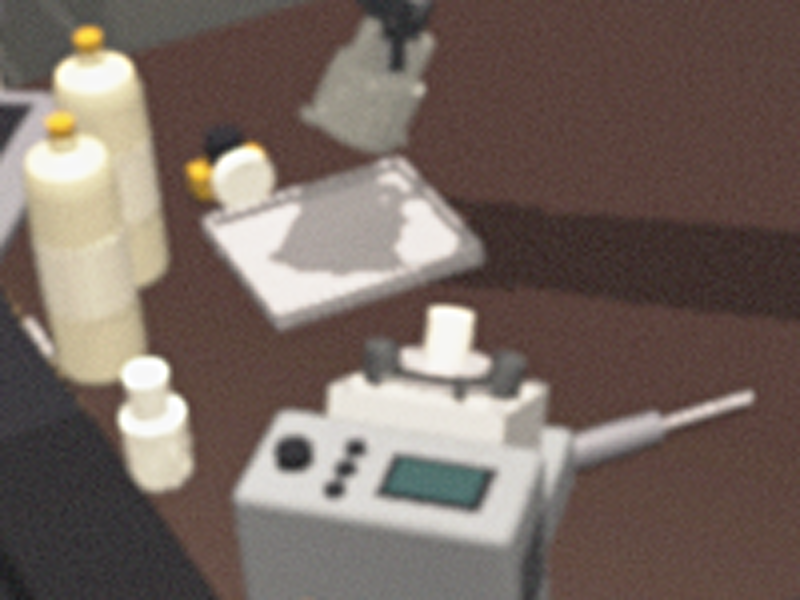

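View pics/w15.png

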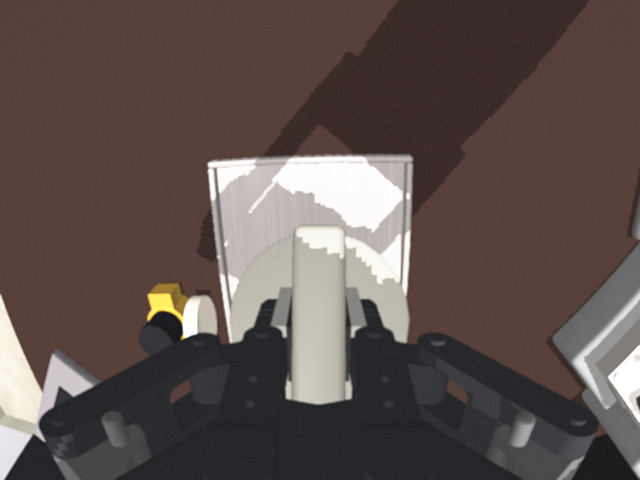

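```bash
python3 -m pendant '{"linear":[[0,-0.005,-0.008],[0,-0.005,-0.015],[0,-0.003,-0.015],[0,0,-0.015],[0,0,-0.012],[0,0,-0.01],[0,0,-0.006],[0,0,-0.002]],"turn":[0.7,0.7,0,0,0,0,0,0],"claw":[0.012,0.012,0.012,0.012,0.012,0.012,0.012,0.012]}'
python3 -W ignore - <<'E'
from w import *
o=get_obs();print(o['tool_pos'],yaw(o)[0],o['gripper_width']*85.4,o['wrist_force'])
E
```

```text
time_s: 16.33
tool_pos: [0.4286, -0.3665, 0.097]
eef_rot: [-1.245, 1.204, 1.112]
wrist_force: [0.4, -0.1, -1.2]
gripper_width: 0.207
[ 0.42864476 -0.36650862  0.09697579] 87.87516665263257 17.69216788571503 [ 0.35529044 -0.05300827 -1.16653483]
```

```bash
python3 -m pendant '{"linear":[[0,0,-0.003],[0,0,-0.003],[0,0,-0.002],[0,0,-0.002],[0,0,-0.0015],[0,0,-0.001],[0,0,-0.001],[0,0,-0.001]],"turn":[0,0,0,0,0,0,0,0],"claw":[0.012,0.012,0.012,0.012,0.012,0.012,0.012,0.012]}' 20
python3 -W ignore - <<'E'
from w import *
o=get_obs();print(o['tool_pos'],yaw(o)[0],o['gripper_width']*85.4,o['wrist_force'],o['ft_torque'])
E
```

```text
time_s: 17.0
tool_pos: [0.4296, -0.3672, 0.0834]
eef_rot: [-1.248, 1.203, 1.11]
wrist_force: [0.1, -1.1, -1.1]
gripper_width: 0.206
[ 0.42960309 -0.36718231  0.08343258] 87.90390377344815 17.621920320718402 [ 0.11614555 -1.08395853 -1.1464271 ] [-0.03140756  0.09571843  0.05196558]
```

```bash
python3 -m pendant '{"linear":[[0,0,-0.001],[0,0,-0.001],[0,0,-0.001],[0,0,-0.001],[0,0,-0.001],[0,0,-0.001],[0,0,-0.0005],[0,0,-0.0005]],"turn":[0,0,0,0,0,0,0,0],"claw":[0.012,0.012,0.012,0.012,0.012,0.012,0.012,0.012]}' 20
python3 -W ignore - <<'E'
from w import *
o=get_obs();print(o['tool_pos'],yaw(o)[0],o['gripper_width']*85.4,o['wrist_force'],o['ft_torque'])
E
```

```text
time_s: 17.67
tool_pos: [0.4306, -0.3678, 0.0827]
eef_rot: [-1.251, 1.203, 1.106]
wrist_force: [-1.5, 1.3, 2.4]
gripper_width: 0.207
[ 0.43060711 -0.36778566  0.08267734] 87.90260829469291 17.715869978256237 [-1.54327007  1.33392027  2.35124865] [0.26637844 0.35879782 0.05352922]
```

```bash
python3 -m pendant '{"linear":[[0.002,0,-0.0012],[0.003,0,-0.0012],[0.003,0,-0.001],[0.003,0,-0.001],[0.003,0,-0.001],[0.003,0,-0.001],[0,0,-0.0003],[0,0,0]],"turn":[0,0,0,0,0,0,0,0],"claw":[0.012,0.012,0.012,0.012,0.012,0.012,0.012,0.012]}' 20
python3 -W ignore - <<'E'
from w import *
o,p,d,W,m=wristcloud("w16");print(o['tool_pos'],yaw(o)[0],o['gripper_width']*85.4,o['wrist_force'],o['ft_torque'])
p,d=capture("scene");c=p[150:240,220:340]
cv2.imwrite("pics/s3c.png",cv2.resize(c[...,::-1],None,fx=6,fy=6,interpolation=cv2.INTER_CUBIC))
E
```

```text
time_s: 18.33
tool_pos: [0.448, -0.368, 0.0798]
eef_rot: [-1.251, 1.204, 1.107]
wrist_force: [-2.3, 1.0, 3.1]
gripper_width: 0.207
[ 0.44796916 -0.36800243  0.07978721] 87.89208539086775 17.713097133450788 [-2.27348239  0.9605944   3.05209962] [ 0.25496608  0.68873255 -0.05370931]
```

View pics/s3c.png

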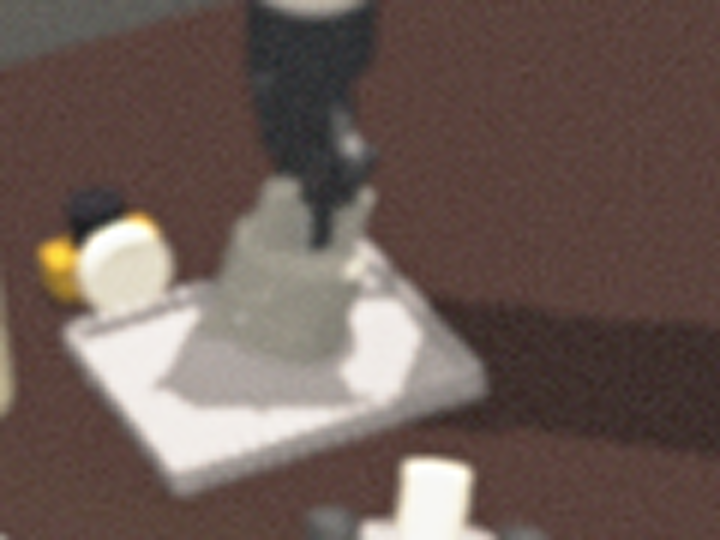

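```bash
python3 -m pendant '{"linear":[[0.002,0,-0.0008],[0.003,0,-0.0013],[0.003,0,-0.0013],[0.003,0,-0.0014],[0.003,0,-0.0014],[0.002,0,-0.001],[0,0,-0.0004],[0,0,0]],"turn":[0,0,0,0,0,0,0,0],"claw":[0.012,0.012,0.012,0.012,0.012,0.012,0.012,0.012]}' 20
python3 -W ignore - <<'E'
from w import *
o,p,d,W,m=wristcloud("w17");print(o['tool_pos'],yaw(o)[0],o['gripper_width']*85.4,o['wrist_force'],o['ft_torque'])
p,d=capture("scene");c=p[150:240,220:340]
cv2.imwrite("pics/s4c.png",cv2.resize(c[...,::-1],None,fx=6,fy=6,interpolation=cv2.INTER_CUBIC))
E
```

```text
time_s: 19.1
tool_pos: [0.4653, -0.3689, 0.0738]
eef_rot: [-1.253, 1.205, 1.104]
wrist_force: [-2.1, 1.9, 2.6]
gripper_width: 0.206
[ 0.46532636 -0.36886969  0.07383928] 87.850262391096 17.604238090244454 [-2.06506469  1.86803583  2.61649017] [0.29982936 0.76841182 0.01410657]
```

View pics/s4c.png

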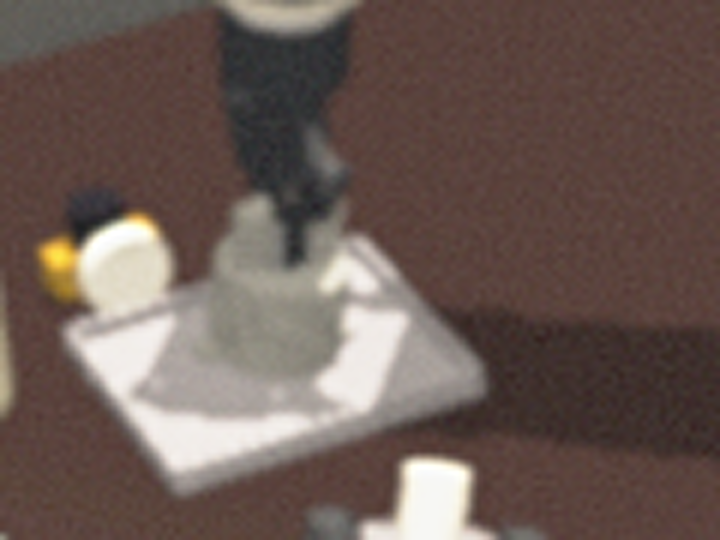

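```bash
python3 -m pendant '{"linear":[[0.002,0,-0.0012],[0.0025,0,-0.0017],[0.0025,0,-0.0017],[0.0025,0,-0.0017],[0.0015,0,-0.0012],[0,0,-0.0005],[0,0,0],[0,0,0]],"turn":[0,0,0,0,0,0,0,0],"claw":[0.012,0.012,0.012,0.012,0.012,0.012,0.012,0.012]}' 20
cat > covfree.py <<'E'
from wf import *
def fitfree(z,c0,lim=.25):
    # cover standing in tray: params x,y,foot z, tilt rotvec xy, yaw
    A=z['W'][z['m']];T=(A-z['pos'])@z['M'];fing=(abs(T[:,2])>.0115)&(abs(T[:,1])<.04)&(T[:,0]>-.09)&(T[:,0]<.006)|(T[:,0]<-.05)
    A=A[~fing];A=A[(np.hypot(A[:,0]-c0[0],A[:,1]-c0[1])<.06)&(A[:,2]>.02)&(A[:,2]<lim)]
    def sd(p,A):
        R=Ro.from_rotvec([p[3],p[4],0])*Ro.from_euler('z',p[5]);q=R.inv().apply(A-p[:3])
        return np.minimum(cyl(q,.04,0,.06),box(q,np.array([0,0,.08]),np.array([.009,.033,.02])))
    p=np.array(c0,float)
    for it in range(6):
        k=abs(sd(p,A))<(.015 if it<3 else .005);p=least_squares(sd,p,args=(A[k],),loss='soft_l1',f_scale=.001).x
    return p[:3].round(4),np.degrees(p[3:]).round(2),k.sum(),np.median(abs(sd(p,A[k]))).round(5)
E
python3 -W ignore - <<'E'
from covfree import *
o,p,d,W,m=wristcloud("w18");print(o['tool_pos'],yaw(o)[0],o['gripper_width']*85.4,o['wrist_force'],o['ft_torque'])
print(fitfree(np.load("pics/w18.npz"),[o['tool_pos'][0],-.368,.005,0,0.05,np.radians(-92)]))
p,d=capture("scene");c=p[150:240,220:340]
cv2.imwrite("pics/s5c.png",cv2.resize(c[...,::-1],None,fx=6,fy=6,interpolation=cv2.INTER_CUBIC))
E
```

```text
time_s: 19.87
tool_pos: [0.4778, -0.3696, 0.0676]
eef_rot: [-1.255, 1.204, 1.101]
wrist_force: [-2.2, 1.0, 4.7]
gripper_width: 0.207
[ 0.47778109 -0.36959669  0.06755821] 87.82446874766114 17.638793527894517 [-2.15410444  1.02100311  4.65726241] [0.42820704 0.73553312 0.03291655]
(array([ 0.4733, -0.3715,  0.0069]), array([ -2.55,  -1.47, -91.37]), np.int64(14759), np.float64(0.00037))
```

View pics/s5c.png

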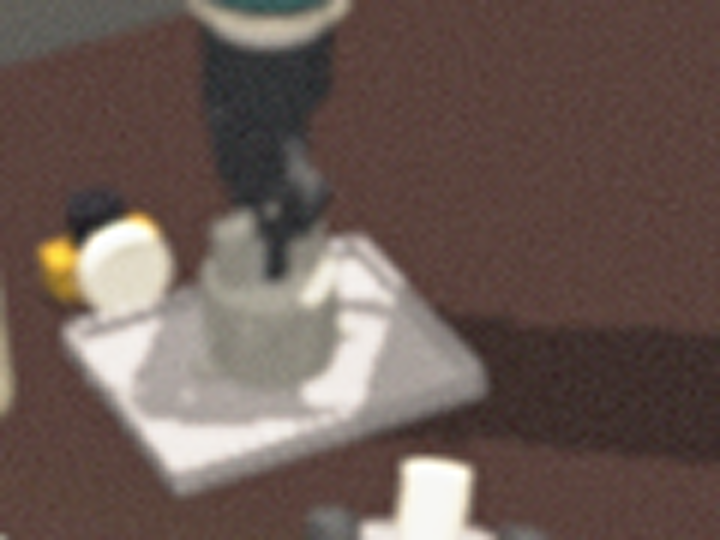

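View pics/w18.png

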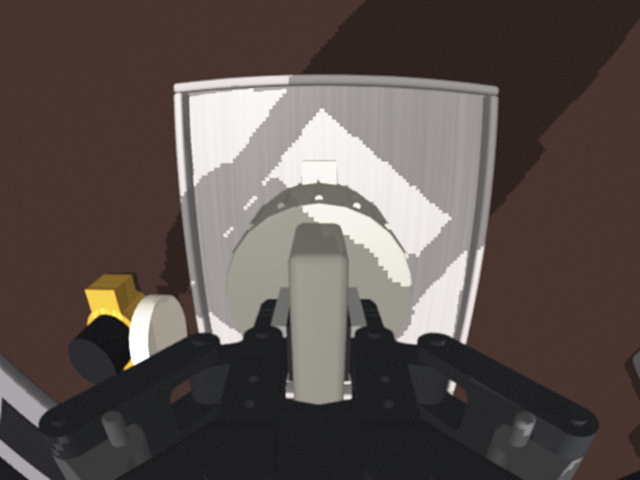

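```bash
python3 -m pendant '{"linear":[[0.001,0,-0.001],[0.0008,0.0003,-0.001],[0.0005,0.0003,-0.001],[0,0,-0.0005],[0,0,0],[0,0,0],[0,0,0],[0,0,0.0005]],"turn":[0,0,0,0,0,0,0,0],"claw":[0.012,0.012,0.012,0.012,0.016,0.018,0.02,0.024]}' 20
python3 -W ignore - <<'E'
from covfree import *
o,p,d,W,m=wristcloud("w19");print(o['tool_pos'],yaw(o)[0],o['gripper_width']*85.4,o['wrist_force'],o['ft_torque'])
print(fitfree(np.load("pics/w19.npz"),[o['tool_pos'][0],-.37,.005,0,0.0,np.radians(-92)]))
E
```

```text
time_s: 20.63
tool_pos: [0.4803, -0.37, 0.0673]
eef_rot: [-1.257, 1.205, 1.099]
wrist_force: [-0.2, -1.0, -0.7]
gripper_width: 0.277
[ 0.48025491 -0.37001243  0.06726023] 87.80810236578868 23.626989678427552 [-0.23874231 -0.96478913 -0.72372014] [-0.03445074  0.01296312 -0.05029356]
(array([ 0.4737, -0.3715,  0.0054]), array([ -0.57,   0.1 , -91.68]), np.int64(14845), np.float64(0.00034))
```

```bash
python3 -m pendant '{"linear":[[-0.001,-0.0005,0.001],[-0.001,-0.0005,0.004],[0,0,0.01],[0,0,0.018],[0,0,0.025],[0,0,0.03],[0,0,0.035],[0,0,0.035]],"turn":[0,0,0,0,0,0,0,0],"claw":[0.03,0.036,0.042,0.046,0.046,0.046,0.046,0.046]}' 20
python3 -m pendant '{"linear":[[0.006,0.02,0.02],[0.008,0.035,0.02],[0.008,0.038,0.01],[0.008,0.038,0.0],[0.008,0.038,0],[0.008,0.038,0],[0.008,0.038,0],[0.008,0.038,0]],"turn":[6,6,6,6,6,6,6,4],"claw":[0.046,0.046,0.046,0.046,0.046,0.046,0.046,0.046]}' 20
python3 -W ignore - <<'E'
from w import *
o=get_obs();print(o['tool_pos'],yaw(o)[0],o['gripper_width']*85.4,o['wrist_force'])
p,d=capture("scene");c=p[130:330,200:360]
cv2.imwrite("pics/s6c.png",cv2.resize(c[...,::-1],None,fx=3,fy=3,interpolation=cv2.INTER_CUBIC))
E
```

```text
time_s: 21.35
tool_pos: [0.4745, -0.3681, 0.2259]
eef_rot: [-1.246, 1.206, 1.11]
wrist_force: [0.3, 0.0, -0.2]
gripper_width: 0.538
time_s: 22.02
tool_pos: [0.535, -0.0803, 0.2977]
eef_rot: [-1.826, 0.665, 1.664]
wrist_force: [0.7, -0.2, 1.0]
gripper_width: 0.542
[ 0.53499607 -0.08034751  0.2976647 ] 135.22984435325958 46.2528988137225 [ 0.72997436 -0.18207166  0.99585566]
```

View pics/s6c.png

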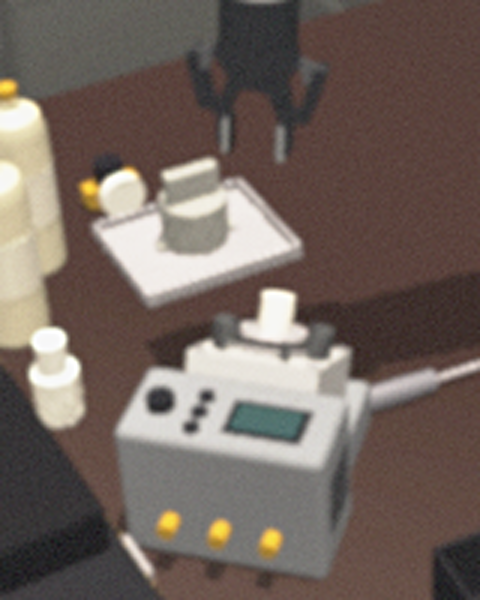

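```bash
python3 -m pendant '{"linear":[[0.005,0.025,-0.005],[0.005,0.02,-0.01],[0.004,0.01,-0.015],[0.002,0.004,-0.01],[0,0,-0.005],[0,0,0],[0,0,0],[0,0,0]],"turn":[-1,0,0,0,0,0,0,0],"claw":[0.046,0.046,0.046,0.046,0.046,0.046,0.046,0.046]}' 20
cat > cart.py <<'E'
from w import *
from fit3 import *
def fitcart(z):
    O=np.array([.5711,.0056,.13]);F=frame(np.radians(-136.),np.radians(30))
    A=z['W'][z['m']];x=(A-O)@F;T=(A-z['pos'])@z['M'];f=(T[:,0]>-.09)&(T[:,0]<.004)&(abs(T[:,2])>.0165)&(abs(T[:,1])<.04)
    k0=(np.hypot(x[:,0],x[:,1])<.024)&(x[:,2]>.028)&(x[:,2]<.065)&~f;X=x[k0];p=np.array([0,0,.055])
    sd=lambda p,X:cyl(X-[p[0],p[1],0],.016,.0,p[2])
    for it in range(4):
        k=abs(sd(p,X))<(.01 if it<2 else .004);p=least_squares(sd,p,args=(X[k],),loss='soft_l1',f_scale=.001).x
    return p*1e3,k.sum(),np.median(abs(sd(p,X[k])))
E
python3 -W ignore - <<'E'
from cart import *
o,p,d,W,m=wristcloud("w20");print(o['tool_pos'],yaw(o)[0],o['gripper_width']*85.4,o['wrist_force'])
print(fitcart(np.load("pics/w20.npz")))
E
```

```text
time_s: 22.73
tool_pos: [0.5517, -0.0106, 0.2582]
eef_rot: [-1.828, 0.664, 1.654]
wrist_force: [0.2, -0.6, -0.5]
gripper_width: 0.542
[ 0.55172503 -0.01055993  0.25817759] 134.96685852494366 46.26795556371276 [ 0.1924714  -0.59240084 -0.53237746]
(array([-4.18841669, -0.07579752, 55.42581569]), np.int64(2182), np.float64(0.0004246382945825196))
```

View pics/w20.png

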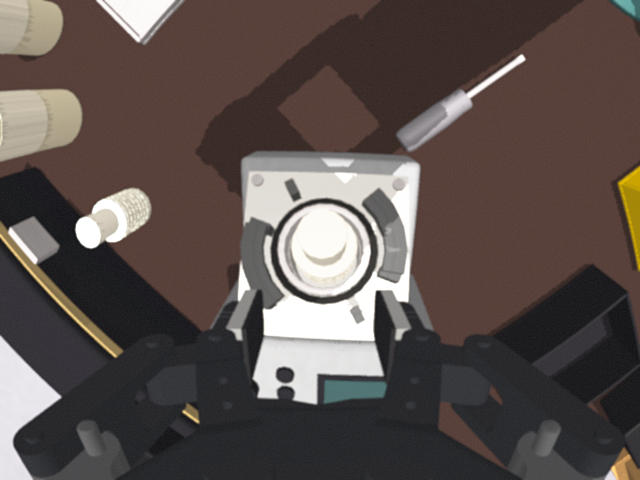

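```bash
python3 -m pendant '{"linear":[[-0.0005,-0.0018,-0.01],[-0.0003,-0.0015,-0.018],[0,0,-0.02],[0,0,-0.018],[0,0,-0.012],[0,0,-0.006],[0,0,-0.003],[0,0,-0.001]],"turn":[-1,0,0,0,0,0,0,0],"claw":[0.046,0.046,0.046,0.046,0.046,0.046,0.046,0.046]}' 20
python3 -W ignore - <<'E'
from cart import *
o,p,d,W,m=wristcloud("w21");print(o['tool_pos'],yaw(o)[0],o['gripper_width']*85.4,o['wrist_force'])
print(fitcart(np.load("pics/w21.npz")))
E
```

```text
time_s: 23.45
tool_pos: [0.5509, -0.0182, 0.1675]
eef_rot: [-1.814, 0.686, 1.63]
wrist_force: [-0.4, 0.7, 0.4]
gripper_width: 0.539
[ 0.55085038 -0.01815534  0.1675332 ] 133.30510586697338 46.043599598274454 [-0.43133471  0.69534484  0.43256619]
(array([-3.11800306,  0.27248855, 55.37685863]), np.int64(4533), np.float64(0.0004256565141191604))
```

```bash
python3 -m pendant '{"linear":[[0,0.002,-0.004],[0,0.002,-0.004],[0,0.0005,-0.004],[0,0,-0.003],[0,0,-0.0015],[0,0,0],[0,0,0],[0,0,0]],"turn":[0.5,0,0,0,0,0,0,0],"claw":[0.046,0.046,0.046,0.046,0.046,0.043,0.040,0.036]}' 25
python3 -W ignore - <<'E'
from cart import *
o,p,d,W,m=wristcloud("w22");print(o['tool_pos'],yaw(o)[0],o['gripper_width']*85.4,o['wrist_force'],o['ft_torque'])
E
```

```text
time_s: 24.17
tool_pos: [0.5521, -0.013, 0.1525]
eef_rot: [-1.824, 0.676, 1.632]
wrist_force: [-0.4, 0.9, -0.1]
gripper_width: 0.423
[ 0.55211095 -0.0129506   0.15251503] 133.86772312345067 36.14921169807786 [-0.43239284  0.85107228 -0.06617459] [ 0.00197877  0.07172587 -0.03208384]
```

View pics/w22.png

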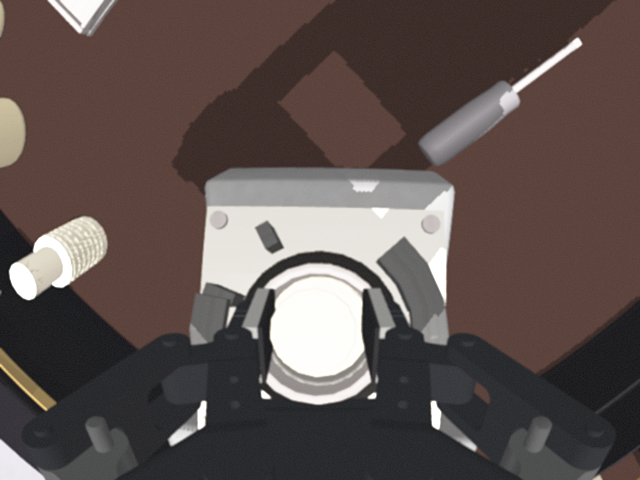

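Head sits centred between the pads (320,325). Close and start to pull along the axis.

```bash
python3 -m pendant '{"linear":[[0,0,0],[0,0,0],[0,0,0],[0,0,0],[-0.0006,-0.0006,0.0015],[-0.001,-0.001,0.0025],[-0.0014,-0.0014,0.0035],[-0.0014,-0.0014,0.0035]],"turn":[0,0,0,0,0,0,0,0],"claw":[0.032,0.026,0.026,0.026,0.026,0.026,0.026,0.026]}' 35
python3 -W ignore - <<'E'
from cart import *
o=get_obs();print(o['tool_pos'],yaw(o)[0],o['gripper_width']*85.4,o['wrist_force'],o['ft_torque'])
E
```

```text
time_s: 24.88
tool_pos: [0.5472, -0.0174, 0.1638]
eef_rot: [-1.823, 0.676, 1.634]
wrist_force: [0.6, 1.6, -1.0]
gripper_width: 0.363
[ 0.54721773 -0.0174055   0.16379593] 133.88468358285425 31.032030913582723 [ 0.60785692  1.5897294  -0.98674028] [ 0.0371014   0.00683524 -0.01501944]
```

```bash
python3 -m pendant '{"linear":[[-0.0022,-0.0021,0.0052],[-0.0022,-0.0021,0.0052],[-0.0022,-0.0021,0.0052],[-0.0022,-0.0021,0.0052],[-0.0025,-0.0024,0.006],[-0.0025,-0.0024,0.006],[-0.0025,-0.0024,0.006],[-0.0025,-0.0024,0.006]],"turn":[0,0,0,0,0,0,0,0],"claw":[0.026,0.026,0.026,0.026,0.026,0.026,0.026,0.026]}' 35
python3 -m pendant '{"linear":[[-0.0025,-0.0024,0.006],[-0.0029,-0.0028,0.007],[-0.0029,-0.0028,0.007],[-0.002,-0.002,0.012],[0,0,0.018],[0,0,0.02],[0,0,0.02],[0,0,0.012]],"turn":[0,0,0,0,0,0,0,0],"claw":[0.026,0.026,0.026,0.026,0.026,0.026,0.026,0.026]}' 35
python3 -W ignore - <<'E'
from cart import *
o,p,d,W,m=wristcloud("w23");print(o['tool_pos'],yaw(o)[0],o['gripper_width']*85.4,o['wrist_force'],o['ft_torque'])
p,d=capture("scene");cv2.imwrite("pics/s7.png",p[...,::-1])
E
```

```text
time_s: 25.55
tool_pos: [0.5262, -0.0376, 0.214]
eef_rot: [-1.823, 0.676, 1.633]
wrist_force: [0.3, 0.4, -1.1]
gripper_width: 0.367
time_s: 26.22
tool_pos: [0.5126, -0.0498, 0.3241]
eef_rot: [-1.822, 0.678, 1.634]
wrist_force: [-0.4, -0.1, -0.8]
gripper_width: 0.361
[ 0.51257765 -0.04984169  0.32405841] 133.8154975648428 30.863028225412254 [-0.42549024 -0.05274328 -0.84054313] [-0.01216118  0.09965021 -0.05814726]
```

View pics/s7.png

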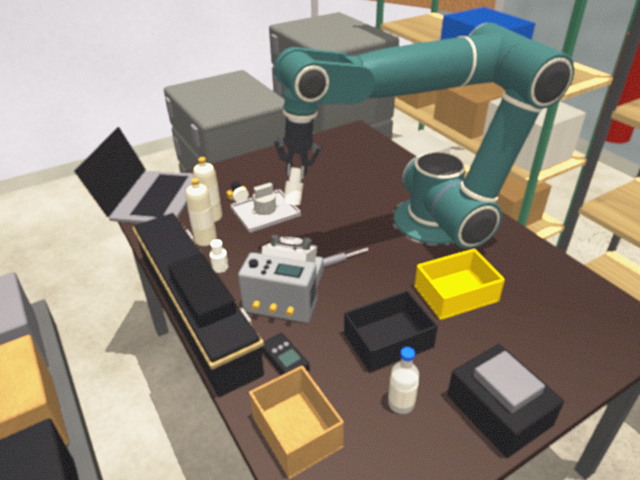

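```bash
python3 -m pendant '{"linear":[[-0.001,0.015,0],[-0.002,0.03,0],[-0.002,0.035,0],[-0.002,0.035,0],[-0.002,0.035,0],[-0.002,0.035,0],[-0.002,0.035,0],[-0.002,0.035,0]],"turn":[-3,-6,-7,-7,-7,-7,-7,-6],"claw":[0.026,0.026,0.026,0.026,0.026,0.026,0.026,0.026]}' 35
python3 -m pendant '{"linear":[[-0.002,0.035,0],[-0.002,0.035,-0.005],[-0.002,0.03,-0.01],[-0.002,0.02,-0.015],[-0.001,0.01,-0.02],[0,0.002,-0.02],[0,0,-0.015],[0,0,-0.008]],"turn":[0,0,0,0,0,0,0,0],"claw":[0.026,0.026,0.026,0.026,0.026,0.026,0.026,0.026]}' 35
python3 -W ignore - <<'E'
from cart import *
o,p,d,W,m=wristcloud("w24");print(o['tool_pos'],yaw(o)[0],o['gripper_width']*85.4,o['wrist_force'],o['joint_positions'])
E
```

```text
time_s: 26.98
tool_pos: [0.4964, 0.1916, 0.3158]
eef_rot: [-1.249, 1.232, 1.058]
wrist_force: [1.2, -0.1, -2.0]
gripper_width: 0.363
time_s: 27.65
tool_pos: [0.4816, 0.3375, 0.2087]
eef_rot: [-1.249, 1.241, 1.064]
wrist_force: [-0.8, -0.5, -1.6]
gripper_width: 0.355
[0.48158309 0.33746723 0.20871315] 85.82623403728756 30.29292562126698 [-0.77136415 -0.53362389 -1.60844346] [ 0.6212708  -0.07276449  1.67264276 -0.10872044  1.52886192 -0.87581028]
```

View pics/w24.png

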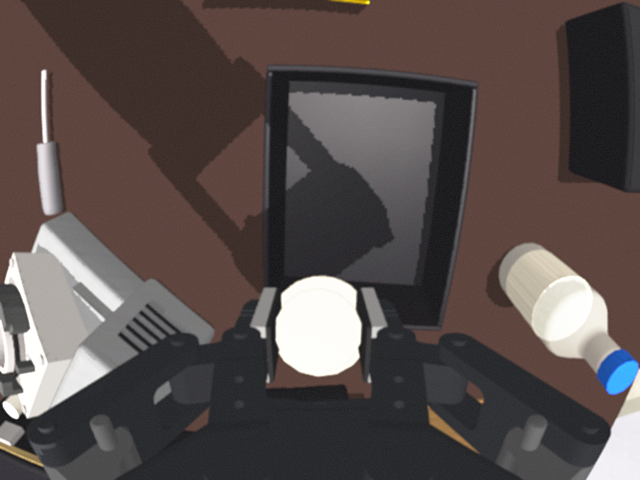

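```bash
python3 -m pendant '{"linear":[[-0.003,0.01,0],[-0.003,0.008,-0.005],[-0.001,0.001,-0.012],[0,0,-0.018],[0,0,-0.02],[0,0,-0.018],[0,0,-0.012],[0,0,-0.006]],"turn":[-1,-1,0,0,0,0,0,0],"claw":[0.026,0.026,0.026,0.026,0.026,0.026,0.026,0.026]}' 30
python3 -W ignore - <<'E'
from cart import *
o=get_obs();print(o['tool_pos'],yaw(o)[0],o['gripper_width']*85.4,o['wrist_force'])
E
```

```text
time_s: 28.37
tool_pos: [0.4748, 0.3539, 0.1123]
eef_rot: [-1.223, 1.259, 1.038]
wrist_force: [0.9, -0.1, -2.3]
gripper_width: 0.363
[0.47477774 0.35389967 0.11229792] 83.77450824908267 30.996576057705838 [ 0.91663525 -0.09391931 -2.28669108]
```

```bash
python3 -m pendant '{"linear":[[0,0,-0.008],[0,0,-0.008],[0,0,-0.006],[0,0,-0.004],[0,0,-0.003],[0,0,-0.002],[0,0,-0.001],[0,0,-0.001]],"turn":[0,0,0,0,0,0,0,0],"claw":[0.026,0.026,0.026,0.026,0.026,0.026,0.026,0.026]}' 20
python3 -W ignore - <<'E'
from cart import *
o=get_obs();print(o['tool_pos'],yaw(o)[0],o['gripper_width']*85.4,o['wrist_force'],o['ft_torque'])
E
```

```text
time_s: 29.03
tool_pos: [0.4762, 0.3538, 0.0795]
eef_rot: [-1.223, 1.256, 1.036]
wrist_force: [-4.1, -4.6, 7.9]
gripper_width: 0.37
[0.47617678 0.35384139 0.0794996 ] 83.76263997299509 31.573406145347544 [-4.07865971 -4.56710325  7.91228053] [-0.98778403  0.68636039 -0.21318138]
```

```bash
python3 -m pendant '{"linear":[[-0.003,0,-0.0005],[-0.004,0,-0.001],[-0.004,0,-0.0015],[-0.004,0,-0.0017],[-0.004,0,-0.0019],[-0.004,0,-0.0021],[-0.003,0,-0.0018],[0,0,0]],"turn":[0,0,0,0,0,0,0,0],"claw":[0.026,0.026,0.026,0.026,0.026,0.026,0.026,0.026]}' 20
python3 -W ignore - <<'E'
from cart import *
o=get_obs();print(o['tool_pos'],yaw(o)[0],o['gripper_width']*85.4,o['wrist_force'],o['ft_torque'])
p,d=capture("scene");c=p[220:400,320:480];cv2.imwrite("pics/s8c.png",cv2.resize(c[...,::-1],None,fx=3,fy=3,interpolation=cv2.INTER_CUBIC))
E
```

```text
time_s: 29.7
tool_pos: [0.4498, 0.3555, 0.0718]
eef_rot: [-1.223, 1.247, 1.034]
wrist_force: [1.5, 0.7, 1.7]
gripper_width: 0.364
[0.449791   0.3555341  0.07176629] 83.78278042976278 31.06010803346245 [1.54645128 0.72323097 1.70749347] [ 0.11299235 -0.58862352  0.09698124]
```

View pics/s8c.png

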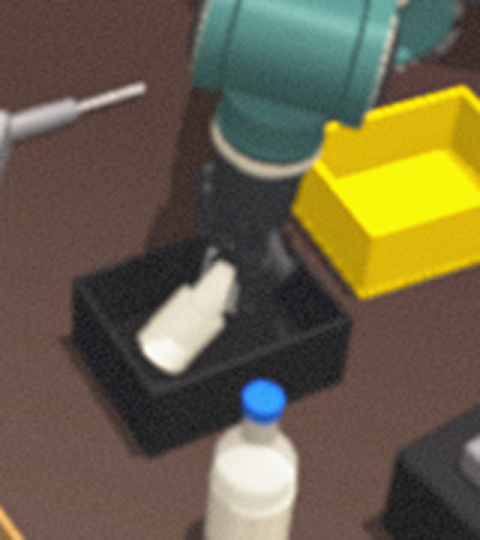

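```bash
python3 -m pendant '{"linear":[[-0.003,0,-0.002],[-0.0035,0,-0.0028],[-0.0035,0,-0.003],[-0.0035,0,-0.0033],[-0.003,0,-0.0035],[-0.003,0,-0.0038],[-0.0025,0,-0.0038],[-0.0015,0,-0.003]],"turn":[0,0,0,0,0,0,0,0],"claw":[0.026,0.026,0.026,0.026,0.026,0.026,0.026,0.026]}' 20
python3 -W ignore - <<'E'
from cart import *
o=get_obs();print(o['tool_pos'],yaw(o)[0],o['gripper_width']*85.4,o['wrist_force'],o['ft_torque'])
E
```

```text
time_s: 30.42
tool_pos: [0.4236, 0.357, 0.0478]
eef_rot: [-1.219, 1.247, 1.036]
wrist_force: [-5.5, 1.4, 7.1]
gripper_width: 0.364
[0.42356941 0.35698547 0.0478224 ] 83.74684740740496 31.077700408410614 [-5.4716355   1.41720231  7.07285024] [ 0.08272709  0.51329914 -0.01230235]
```

Run:
```python
from h import *
z=np.load("pics/w24.npz");T=(z['W']-z['pos'])@z['M']
m=z['m']&(T[...,0]>-.2)&(T[...,0]<.0)&(abs(T[...,2])<.12)&(abs(T[...,1])<.05)
for lo in np.arange(-.12,0,.01):
    k=m&(T[...,0]>lo)&(T[...,0]<=lo+.01)&(abs(T[...,2])>.015)
    if k.any(): print(lo.round(2),"max|z|",abs(T[k][:,2]).max().round(3),k.sum())
```

```text
-0.11 max|z| 0.064 4130
-0.1 max|z| 0.068 13442
-0.09 max|z| 0.065 7582
-0.08 max|z| 0.061 8193
-0.07 max|z| 0.057 4781
-0.06 max|z| 0.053 7671
-0.05 max|z| 0.048 2106
-0.04 max|z| 0.03 1455
-0.03 max|z| 0.03 1084
-0.02 max|z| 0.029 749
-0.01 max|z| 0.029 294
```

```bash
python3 -m pendant '{"linear":[[-0.0015,0,-0.003],[-0.002,0,-0.004],[-0.002,0,-0.004],[-0.0015,0,-0.004],[-0.001,0,-0.004],[0,0,-0.001],[0,0,0],[0,0,0]],"turn":[0,0,0,0,0,0,0,0],"claw":[0.026,0.026,0.026,0.026,0.026,0.028,0.031,0.034]}' 20
python3 -m pendant '{"linear":[[0,0,0],[0,0,0],[0,0,0.004],[0,0,0.01],[0,0,0.02],[0,0,0.03],[0,0,0.035],[0,0,0.035]],"turn":[0,0,0,0,0,0,0,0],"claw":[0.038,0.044,0.048,0.05,0.05,0.05,0.05,0.05]}' 20
python3 -W ignore - <<'E'
from cart import *
o=get_obs();print(o['tool_pos'],yaw(o)[0],o['gripper_width']*85.4,o['wrist_force'],o['ft_torque'])
p,d=capture("scene");cv2.imwrite("pics/s9.png",p[...,::-1])
E
```

```text
time_s: 31.08
tool_pos: [0.4104, 0.3565, 0.0248]
eef_rot: [-1.217, 1.256, 1.041]
wrist_force: [0.5, 0.5, 0.3]
gripper_width: 0.397
time_s: 31.75
tool_pos: [0.4071, 0.3528, 0.1585]
eef_rot: [-1.219, 1.27, 1.043]
wrist_force: [0.8, 0.1, -0.0]
gripper_width: 0.584
[0.40714811 0.35284823 0.15854069] 83.73288876802582 49.9031381894978 [ 0.79511583  0.06123587 -0.01402329] [ 0.07630119 -0.01899369 -0.02092724]
```

View pics/s9.png

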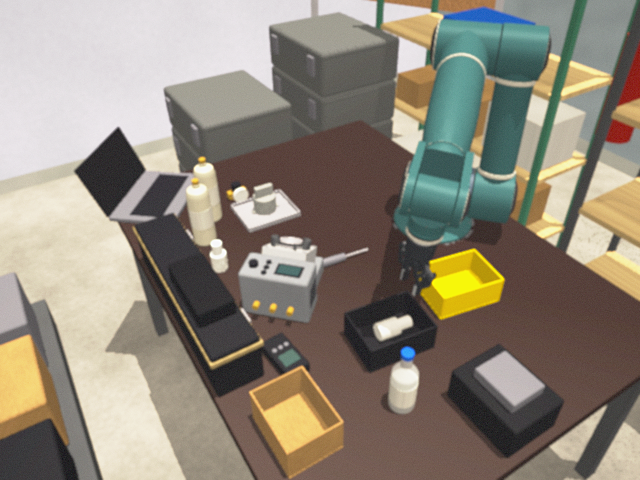

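```bash
python3 -m pendant '{"linear":[[0,0,0.03],[0,0,0.03],[0,0,0.03],[0,0,0.02],[0,0,0.01],[0,0,0],[0,0,0],[0,0,0]],"turn":[0,0,0,0,0,0,0,0],"claw":[0.05,0.05,0.05,0.05,0.05,0.05,0.05,0.05]}' 20
python3 -W ignore - <<'E'
from h import *
o=get_obs();print(o['tool_pos'],o['wrist_force'])
p,d=capture("top");cv2.imwrite("pics/t9.png",p[...,::-1])
p0=np.load("pics/top0.npz")['p'];df=(abs(p.astype(int)-p0).max(2)>45).astype(np.uint8)*255
cv2.imwrite("pics/t9d.png",df)
W=cloud(d,camera_info("top"));k=(abs(W[...,0]-.474)<.012)&(abs(W[...,1]+.3715)<.03)&(W[...,2]>.08);print("bar top z",np.median(W[k][:,2]))
E
```

```text
time_s: 32.47
tool_pos: [0.408, 0.3532, 0.3005]
eef_rot: [-1.215, 1.251, 1.039]
wrist_force: [0.9, -0.8, -0.4]
gripper_width: 0.587
[0.40804604 0.35323666 0.30048461] [ 0.92954171 -0.75323761 -0.40266454]
bar top z 0.10385858351148161
```

View pics/t9.png

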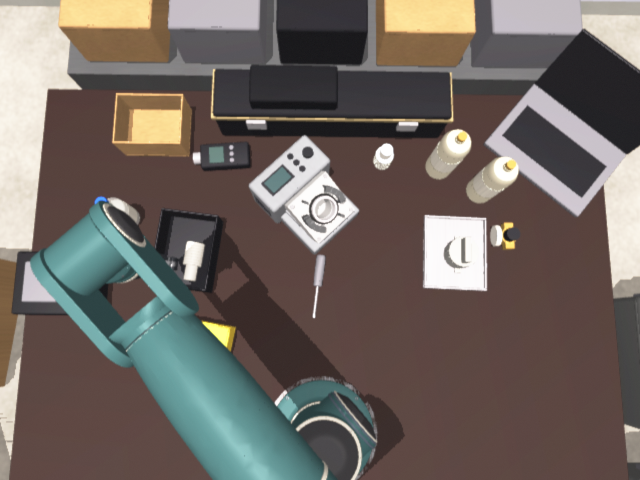

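View pics/t9d.png

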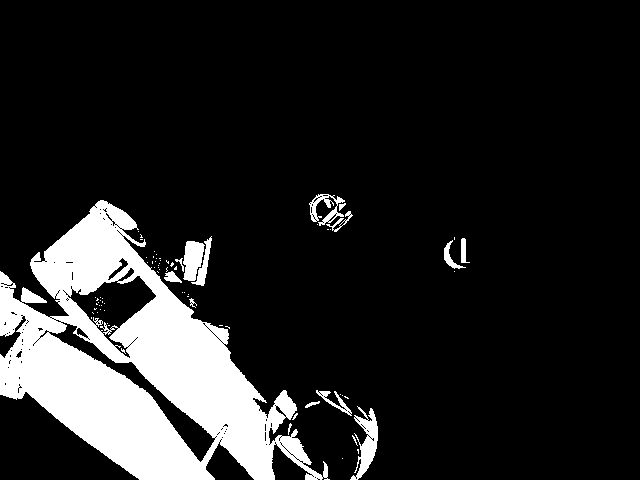

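The top view shows the cover upright in the tray (460,252), with its bar top at 104 mm (105 mm expected). The cartridge lies in the black tub (193,260) and the well is empty (325,208). The difference picture shows no change among the other objects that are in view. I'm handing in.

```bash
python3 -c "
from rig import *
print(job_done())"
```

```text
the job is handed in; nothing more can be done
None
```

The spent cartridge is in the black waste tub and the cover stands upright in the steel tray. I handed the job in at about 32.5 s of the 61 s allowed.

**Cover:** The tool can only point straight down, so I pressed with the fingertips on the cap, straddling the bar. I turned it anticlockwise in short steps to about 90°, then gripped the bar and lifted it off along the axis. I set one ear down on the tray and tipped the cover upright around it before letting go.

**Cartridge:** I drew it out along the housing's axis, laid it down in the black tub and released it there.

**Last checks:**
- The cover stood within about 0.6° of upright, with its rim on the tray floor.
- The cartridge lies in the black tub and the well is empty.
- Comparing the first and last top views shows no change in the spare cartridge, the gas cylinders, the detector, the driver or the regulator.
- The arm hid part of the water bottle and the yellow tub in that comparison; the scene camera showed both apparently undisturbed.

**What did not go cleanly:**
- On the first turn the press eased to about 6 mm, and the cover stuck at about 8°, probably against the claw lips. I pressed again, briefly reaching the 11 mm end stop at about 17 N axial, and the turn then went through.
- At about 73° the press was down to about 6.6 mm, just under the 7 mm minimum, but the ears were already past 70°.
- The cover moved about 2 mm sideways within its play during the turn.
- Wrist forces read at the end of each call stayed below about 20 N.

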